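# Unhook the empty display bin and stand it on the scale

## Task

Take the empty light-wood bin down from the slatted display stand, so that it can be weighed before refilling: lift it and tilt it back, front up, until its hook clears the retaining lip, and draw it out without forcing it. Then set it down gently, upright, in the middle of the scale's pan and let go. Leave the full dark bin hanging and the cheeses where they are.

Things in the scene. Friction and masses are not known exactly. Their poses are not given: they have to be found in the camera images.
- stand: Slatted (slatwall) display stand, fixed on the counter, dark brown, 320 mm wide (y), 198 mm high, end caps 202 mm. It faces its own +x, away from the robot. Origin on the counter midway along it, 65 mm in front of the slats' front face, which is the plane x = -65 mm; it is 30 mm thick behind that, and its foot, 12 mm high, reaches to x = +50 mm. The bins hang in its upper groove.
- groove (a point): Middle of the front edge of the upper groove's floor, on the slats' front face, 165 mm above the counter; axes as the stand's. The groove runs along y; its mouth is 18 mm high. Behind the retaining lip it is hollow back to x = -24 mm and up to z = 27 mm; the floor is level. The stand ends at z = 33 mm, with nothing above.
- lip (a point): Middle of the lower front edge of the aluminium retaining lip, 18 mm above the groove's floor and on the slats' front face. The lip is 4 mm thick (x 0 to -4 mm) and goes up from here to the top of the stand. The bin's hook tongue stands behind it.
- bin: The empty bin to take down: open box of light wood with a steel back plate, 130 mm deep (x), 110 wide (y), 90 high, walls 9 mm thick, 0.2 to 0.36 kg; blank ticket in a black frame on its front. Origin in the centre of its underside, z up, +x to its front. At the start it hangs level, facing as the stand does, back against the slats, origin 78 mm above the counter, within 85 mm of the stand's middle.
- bin_rim (a point): Middle of the top edge of the bin's front wall (9 mm thick), 60.5 mm in front of the bin's centre and 90 mm above its underside; axes as the bin's. A good place to grip the bin, the fingers either side of the wall.
- bin_hook (a point): Tip of the bin's upturned steel hook tongue, mid width, 71.5 mm behind the bin's centre, 109 mm above its underside. The hook, 100 mm wide and 3 mm thick, runs 8 mm back from the top edge of the bin's back, then up: the tongue covers x = -73 to -70 mm, z = 87 to 109 mm in the bin, 4 mm of it behind the lip with 1 mm of play. So the bin cannot be pulled straight out, and lifts only 5 mm.
- hook_foot (a point): Rear lower edge of the hook (x = -73, z = 87 mm in the bin), resting on the groove's floor. The bin comes out when raised 2 to 4 mm, tilted front up by 30 to 40 degrees (25 at least) with this foot kept in place, drawn forward at that tilt until the foot is 1 mm past the slats' front face, then on forward and down along the tongue's own line until its tip has passed under the lip.
- full_bin: Bystander: bin of the same shape and hook in dark wood, full of biscuit boxes, hanging on the same stand, 150 to 170 mm to the left or right of the empty one. Origin in the centre of its underside.
- scale: White counter scale with a steel pan, fixed, to the left or right of the stand. Origin on the counter under the centre of the pan; x and y along the pan's sides. A low keypad, 48 mm high, reaches to x = -173 mm.
- pan (a point): Centre of the top of the scale's flat steel pan, 75 mm above the counter. The pan is 220 mm (x) by 240 mm (y).
- wedge: Bystander: loose wedge of yellow cheese, 150 mm long, 60 mm high, origin near its middle, on the counter.
- cheese_box: Bystander: loose round wooden cheese box, 115 mm across, 34 mm high, origin in the centre of its underside.
- red_cheese: Bystander: loose round cheese in red wax, 112 mm across, 52 mm high, origin in the centre of its underside.
Not all that is in view belongs to the job. Leave any green look-alike of the bin alone.

How it is judged:
On the way, in this order (a step that is already met when the one before it is completed fails the run):
1. The bin is tilted back, front up, by at least 15 degrees while its hook is still in the groove (angle between bin's own z axis and vertical above 0.26 rad and x of bin_hook in the frame of groove below -0.004 m and z of bin_hook in the frame of groove between 0 and 0.03 m), for 0.05 s.
2. The bin's hook is out of the groove, at least 20 mm in front of the slats (x of bin_hook in the frame of groove above 0.02 m), for 0.05 s.
At the end, for the whole second after the job is handed in: The empty bin stands upright (within 4.5 degrees) and still on the scale's pan, its underside within 5 mm of the pan's surface and its centre within 40 mm of the pan's centre, released; the full bin still hangs and the three cheeses lie within 30 mm of where they were (horizontal distance between bin and pan below 0.04 m and z of bin in the frame of pan between -0.005 and 0.005 m and angle between bin's own z axis and vertical below 0.08 rad and contact force between bin and scale above 0.5 N and linear speed of bin below 0.02 m/s and distance of each of full_bin, wedge, cheese_box, red_cheese from where it was at the start of the episode below 0.03 m); the robot touches nothing.
It fails at once if The bin is forced: it presses on the stand with more than 40 N (contact force between bin and stand above 40 N).
It fails at once if The bin is pressed hard onto the scale: more than 40 N (contact force between bin and scale above 40 N).
It fails at once if The bin is dropped: out of the fingers it moves faster than 0.4 m/s (a fall of about 10 mm or more) (contact force between the fingers and bin below 0.1 N and linear speed of bin above 0.4 m/s).
It fails at once if The full bin is knocked by more than 30 mm (distance of full_bin from where it was at the start of the episode above 0.03 m).
It fails at once if A cheese is knocked by more than 30 mm (distance of any of wedge, cheese_box, red_cheese from where it was at the start of the episode above 0.03 m).
It also fails if it takes over 62 s, if anything falls off the work surface, if the arm or the gripper's body presses on something with over 40 N, if the wrist force passes 120 N, or if a joint passes its speed limit or range.

## Robot

A 6-joint arm with a two-finger parallel gripper is mounted at the origin on the work surface. World frame = base frame: x ahead of the robot, y to its left, z up, the work surface at z = 0. Lengths are in m, angles in rad, forces in N, time in s.
With the tool pointing down it reaches from about 0.4 to 0.825 m from the base axis. Payload 7 kg.
Tool frame: the origin (TCP) lies midway between the tips of the shut fingers; the grasp point (between the pads) lies 19 mm behind it (arm.hold_point_z is the distance from the TCP to the grasp point, in m); z points along the fingers, x is the direction in which the jaws open and shut, and the axes are right-handed (so a half turn about z gives the same grasp; the last joint's range is limited). The gripper opens to 88 mm and grips with 3 to 60 N. Pads are 19 mm wide; open, the fingers measure 130 mm over their backs; the gripper's body (78 mm by 193 mm) begins 47 mm behind the grasp point.
Start: joints at [-0.888, 0.359, 0.012, 0, -1.224, -0.288], TCP at [0.26, -0.623, 0.227] pointing down, gripper open.
Joint ranges: [-3.07, 3.07], [-1.43, 2.12], [-1.02, 1.25], [-3.03, 1.67], [-3.05, -0], [-3.03, 3.03]. Speed limits (rad/s): [2.39, 2.39, 3.01, 3.14, 3.14, 3.14].

## Interface

Orientations are given as [roll, pitch, yaw] about the fixed x, y, z axes, in that order (R = Rz(yaw) Ry(pitch) Rx(roll)).
In Python, from station import readout, viewer, job, arm gives the robot as it stands.
- The arm moves only by the tool apply_moves, never from a script. Its argument "deltas" is text: rows parted by semicolons, each of 4 numbers parted by spaces: the shift along the tool's x, y, z in cm, then the turn about the tool's z in rad. A call has 1 to 10 rows; each row shifts and turns the commanded pose from where the row before left it, along the tool's axes as they then stand; what a row does not reach is not made up. A row lasts 1/8 s, in which the tool goes at most 62.5 mm and 10.7 degrees, less where a joint would pass 70% of its speed; a pose out of reach is approached as far as the arm can. A call is refused whole if a number of a shift passes 6.25 or a number of a turn 0.188, either way. A call with a gripper value outside its range is refused whole. "gripper" is the closure, from -1 (fully open) to 1 (shut), so that 0 is half open, set as the call begins (left out, the last holds). The fingers move at their own pace and stop on an object; "squeeze" is the grip in N (left out, the last holds). Time passes only in rows, so rows that do not move let the fingers close. It gives the time, the measured TCP pose, the force and the opening at its end, in the units of the state.
- readout.get_state(): the state, without advancing time (a new reading comes with each control period).
- viewer.grab_frame(name): name is "scene" or "top" or "wrist"; returns a dict with "image" (400x640x3 uint8, red, green, blue), "camera_matrix" (3x3 intrinsics, pixels), "cam_to_world" (4x4, takes a point from camera to world coordinates). Camera axes: x right, y up, looking along -z (the intrinsics and any distortion apply to the point x, -y, -z); pixel columns grow to the right and rows downward; lengths in m; the calibration is good to about 2 mm. A picture is of the moment at which its call begins. There is no depth.
- job.job_done(): hands the job in, once; it reports no verdict.
Trained networks look in the newest picture that a camera, given by its name, has taken for a name from the list of things; names that differ only in an ending like _2 or _b are one class to them, and where a whole thing is asked for, a point or a joint stands for the part that bears it (a point fixed in the world has none). Each returns a list of dicts, best first, with "conf" (0 to 1); they miss things now and then, are a little off and sometimes report something else, mostly with a low value. They report only what shows in the picture. A call takes as long as a camera call. They do not tell look-alikes from the thing itself.
- viewer.silhouettes(camera, query): "region" (400x640 bool, what is visible of it) and "extent" ([left, top, width, height] in pixels, round what is visible of it).
The state is a dict: "t": time; "q": joint angles; "qd": joint speeds; "joint_efforts": joint torques, N m; "eef_pos": TCP position; "ee_rot": TCP orientation; "force": force on the tool from outside, world axes, zero at the start; "moment": the same for the moment, N m; "width": finger opening in m.
Only numpy, scipy, OpenCV 4.12 (cv2) and the standard library are available. Lean on these libraries where they do the work, as an engineer would, in place of code of your own. Each camera call takes 0.05 s, during which the arm holds its last target.

## Working session

There is one attempt and no reset: what is moved stays moved. The work goes in short steps, Python scripts to look and compute and a tool call to move; the robot and the scene stay as the last step left them, time stands still between calls to the robot, and variables do not carry over. Pictures are saved under pics/ and viewed, and the job is handed in when it is done.

Besides the shell and the picture viewer there is one more tool, called after "Call:" as name(argument=value, ...) on one line, values as JSON. apply_moves: Moves the arm, as the interface text tells. Its arguments: {"type":"object","properties":{"deltas":{"type":"string"},"gripper":{"type":"number"},"squeeze":{"type":"number"}},"required":["deltas"]}

```bash
ls; mkdir -p pics; python3 - <<'E'
from station import readout, viewer, job, arm
import cv2,numpy as np
print(readout.get_state())
print(arm.hold_point_z, [a for a in dir(arm) if not a.startswith('_')])
for n in ["scene","top","wrist"]:
    f=viewer.grab_frame(n)
    cv2.imwrite(f"pics/{n}0.png",f["image"][...,::-1])
    print(n,f["camera_matrix"].tolist(),np.round(f["cam_to_world"],4).tolist(), [k for k in f])
    if n!="wrist":
      for q in ["stand","bin","full_bin","scale","wedge","cheese_box","red_cheese"]:
        for d in viewer.silhouettes(n,q):
            print(n,q,round(d["conf"],2),d["extent"],d["region"].sum())
E
```

```text
pics
{'t': 0.0, 'q': array([-8.87870396e-01,  3.59392816e-01,  1.10587358e-02, -3.52296859e-04,
       -1.22408619e+00, -2.88096915e-01]), 'qd': array([-0.00011523,  0.00058176,  0.00079764, -0.00078409,  0.00030532,
        0.00195034]), 'joint_efforts': array([ 4.46336317e-04, -5.82717705e+01,  2.93055207e+01,  6.99754760e+00,
        6.86664323e-03, -1.55706061e-04]), 'eef_pos': array([ 0.25942651, -0.62262883,  0.2256184 ]), 'ee_rot': array([-3.14144873e+00, -1.65111893e-03,  1.96550524e+00]), 'force': array([-0.39234506,  0.71631314,  0.44734133]), 'moment': array([ 0.00367371, -0.0030458 ,  0.03561156]), 'width': 0.08760982167565798}
0.0188 ['Unreachable', 'hold_point_z']
scene [[375.5446550267889, 0.0, 320.5270244327044], [0.0, 375.5446550267889, 201.78962156501842], [0.0, 0.0, 1.0]] [[-0.877, -0.2414, 0.4155, 0.9826], [0.48, -0.4813, 0.7335, 0.8907], [0.0229, 0.8427, 0.5379, 0.7845], [0.0, 0.0, 0.0, 1.0]] ['image', 'camera_matrix', 'cam_to_world']
scene stand 0.64 [340.3, 233.4, 67.9, 59.7] 3108
scene stand 0.61 [315.5, 186.6, 108.2, 135.9] 3592
scene bin 0.85 [340.4, 232.1, 
[... 723 characters left out ...]
6.4, 191.7, 109.8, 57.3] 2892
top stand 0.62 [220.8, 175.6, 40.3, 43.6] 1508
top bin 0.92 [193.0, 266.2, 49.5, 36.5] 1585
top bin 0.86 [219.2, 176.1, 42.1, 43.8] 1475
top full_bin 0.78 [273.0, 180.2, 37.4, 40.3] 1349
top scale 0.8 [350.0, 164.8, 87.5, 97.2] 5724
top wedge 0.77 [258.4, 124.6, 39.4, 35.5] 713
top cheese_box 0.62 [364.5, 128.1, 33.7, 33.7] 827
top red_cheese 0.88 [315.0, 122.4, 28.8, 31.7] 686
wrist [[353.8415808109053, 0.0, 318.21928893014933], [0.0, 353.8415808109053, 202.2098976278903], [0.0, 0.0, 1.0]] [[-0.3848, -0.8798, -0.2789, 0.1838], [0.923, -0.3675, -0.1144, -0.6541], [-0.0019, -0.3014, 0.9535, 0.3852], [0.0, 0.0, 0.0, 1.0]] ['image', 'camera_matrix', 'cam_to_world']
```

View pics/scene0.png

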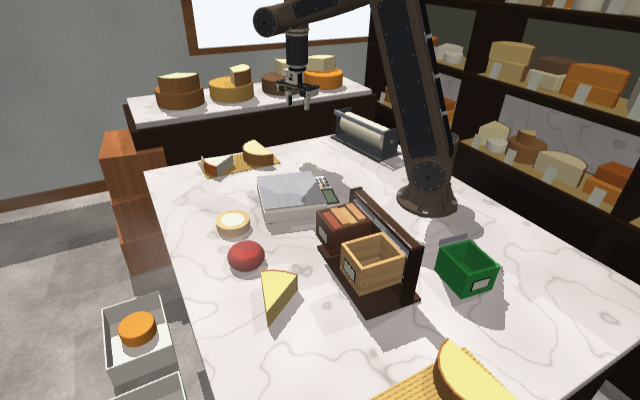

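View pics/top0.png

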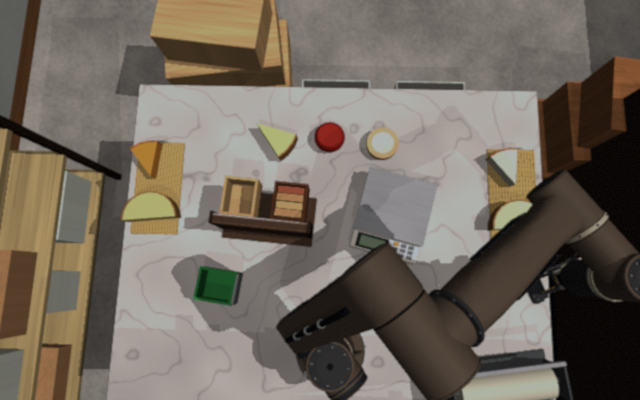

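View pics/wrist0.png

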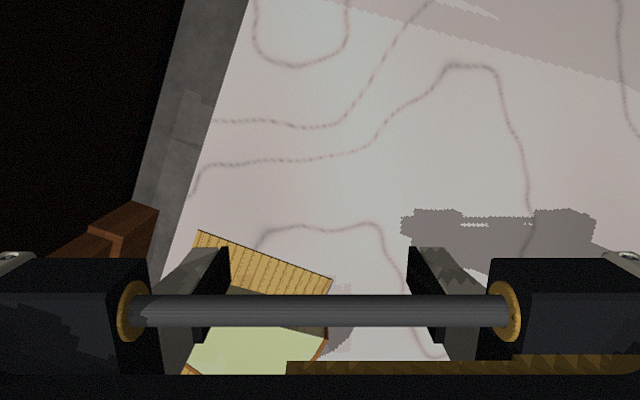

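```bash
python3 - <<'E'
import cv2
a=cv2.imread('pics/scene0.png')[170:330,250:450]; cv2.imwrite('pics/s_z.png',cv2.resize(a,None,fx=3.75,fy=3.75,interpolation=cv2.INTER_CUBIC))
a=cv2.imread('pics/top0.png')[160:260,200:330]; cv2.imwrite('pics/t_z.png',cv2.resize(a,None,fx=6,fy=6,interpolation=cv2.INTER_CUBIC))
a=cv2.imread('pics/top0.png')[155:275,335:455]; cv2.imwrite('pics/t_z2.png',cv2.resize(a,None,fx=5,fy=5,interpolation=cv2.INTER_CUBIC))
E
```

```text
(no output)
```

View pics/s_z.png

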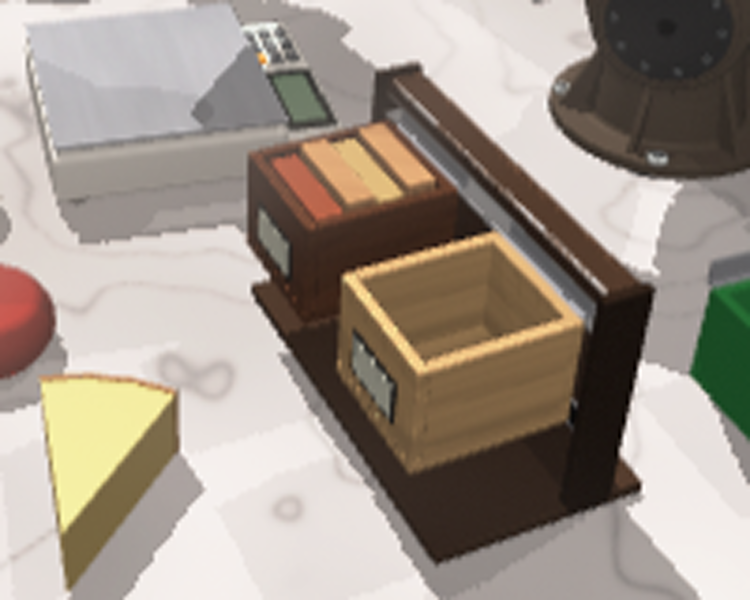

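View pics/t_z.png

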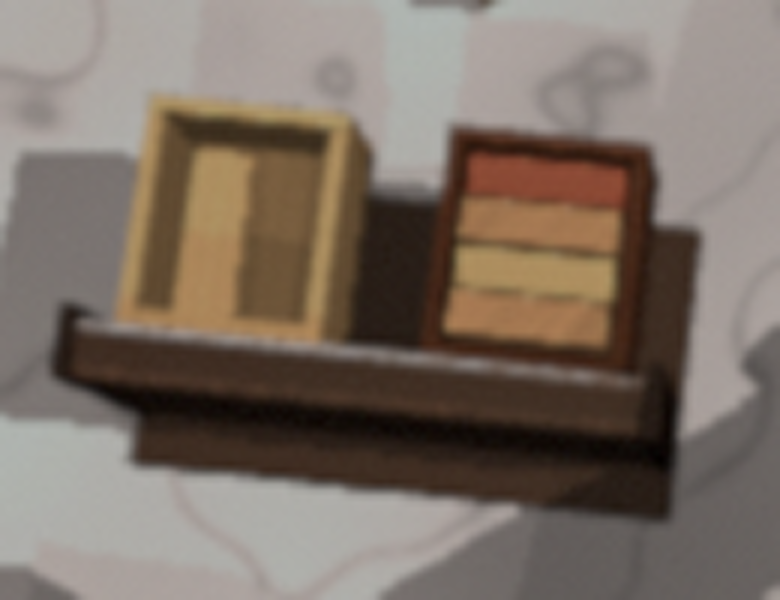

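View pics/t_z2.png

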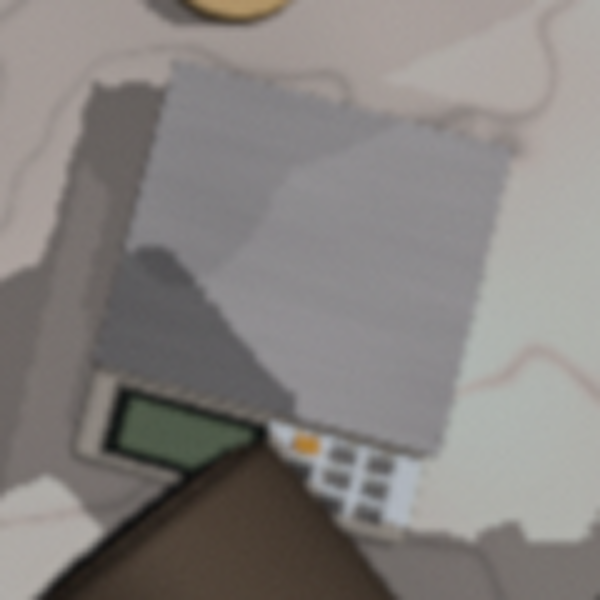

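```bash
cat > h.py <<'E'
import numpy as np, cv2
from scipy.optimize import least_squares
def proj(f,P):
    T=np.linalg.inv(f["cam_to_world"]);p=(T[:3,:3]@np.atleast_2d(P).T).T+T[:3,3]
    p=p*[1,-1,-1];q=(f["camera_matrix"]@p.T).T
    return q[:,:2]/q[:,2:]
def place(s,P):
    c,n=np.cos(s[2]),np.sin(s[2]);P=np.atleast_2d(P)
    return np.c_[s[0]+c*P[:,0]-n*P[:,1], s[1]+n*P[:,0]+c*P[:,1], P[:,2]]
def unz(p,f,o): return (np.array(p)+.5)/f-.5+np.array(o)
def fit(obs,s0):
    # obs: list of (frame, local pts, pixels)
    r=lambda s:np.concatenate([(proj(f,place(s,P))-p).ravel() for f,P,p in obs])
    z=least_squares(r,s0,loss='soft_l1');return z.x,np.round(r(z.x).reshape(-1,2),1)
E
python3 - <<'E'
from station import viewer,readout
from h import *
S=viewer.grab_frame("scene");T=viewer.grab_frame("top")
print(readout.get_state()['t'])
Z=.168
so,to=(250,170),(200,160)
bs=(S,[[.065,.055,Z],[.065,-.055,Z],[-.065,.055,Z],[.065,.055,.078]],unz([[418,372],[342,278],[582,320],[412,471]],3.75,so))
bt=(T,[[.065,.055,Z],[.065,-.055,Z]],unz([[152,97],[350,117]],6,to))
for o in ([bs,bt],[bs],[bt]): print('bin',*fit(o,[.5,.2,0]))
st=(T,[[-.065,.155,.198],[-.065,-.150,.198]],unz([[80,322],[643,378]],6,to))
ss=(S,[[.05,.16,.012],],unz([[437,552]],3.75,so))
ft=(T,[[-.095,-.155,.012]],unz([[668,517]],6,to))
print('stand',*fit([st,ss],[.5,.2,0]))
fs=(S,[[.065,-.055,Z],[.065,.055,Z]],unz([[248,155],[315,225]],3.75,so))
fts=(T,[[.065,.055,Z],[.065,-.055,Z]],unz([[452,128],[652,150]],6,to))
print('full',*fit([fs,fts],[.5,.1,0]))
P=[[.11,.12,.075],[.11,-.12,.075],[-.11,-.12,.075],[-.11,.12,.075]]
ct=(T,P,unz([[173,62],[515,150],[438,455],[97,368]],5,(335,155)))
cs=(S,P,unz([[55,148],[25,22],[235,3],[285,120]],3.75,so))
for o in ([ct,cs],[cs],[ct]): print('scale',*fit(o,[.5,-.1,0]))
E
```

```text
0.95
bin [ 0.49298341  0.30516267 -0.06910827] [[ 0.5 -0. ]
 [-0.4 -1.6]
 [ 1.5 -0.2]
 [-0.9  0.2]
 [-0.4 -0.2]
 [ 0.1 -0.5]]
bin [ 0.49414004  0.30531335 -0.05720415] [[ 0.5  0.3]
 [-0.8 -1.2]
 [ 1.2 -0.3]
 [-0.8  0.5]]
bin [ 0.49194949  0.30535669 -0.08054304] [[-0.2 -0. ]
 [ 0.2  0. ]]
stand [ 0.48577535  0.22117189 -0.07204528] [[-1.2  0.2]
 [ 1.5  0.1]
 [-0.2  0.3]]
full [ 0.47711142  0.14002961 -0.05120686] [[ 0.2 -1.3]
 [-0.6  0.5]
 [-0.4  0.8]
 [ 0.  -0.4]]
scale [ 0.4903131  -0.21327102 -0.24551031] [[ 0.3 -0.4]
 [-0.3 -0.1]
 [ 0.3  0.8]
 [-0.8 -0.7]
 [ 0.1 -0.3]
 [ 0.   0.1]
 [-1.2 -0.3]
 [ 1.2 -0.4]]
scale [ 0.49099881 -0.21181804 -0.26112571] [[-0.6 -0.3]
 [ 0.4  0.1]
 [-0.7 -0. ]
 [ 0.9  0.1]]
scale [ 0.48992683 -0.21370038 -0.23720489] [[ 0.1 -0.1]
 [-0.4 -0.3]
 [ 0.8  0.7]
 [-0.4 -0.3]]
```

Call:
apply_moves(deltas="0 0 -3 0.157; 0 0 -3 0.157; 0 0 -3 0.156; 0 0 0 0")

```text
t: 1.45
eef_pos: [0.26, -0.6241, 0.3197]
ee_rot: [3.139, 0.004, 1.494]
force: [0.3, 0.1, -1.0]
width: 0.0876
```

```bash
cat > d.py <<'E'
import sys,numpy as np
from station import readout
s=readout.get_state();p=s['eef_pos'];y=s['ee_rot'][2]
print('t',round(s['t'],2),np.round(p,4),np.round(s['ee_rot'],4),'F',np.round(s['force'],1),'M',np.round(s['moment'],2),'w',round(s['width'],4),'q',np.round(s['q'],2))
X=np.array([np.cos(y),np.sin(y)]);Y=np.array([np.sin(y),-np.cos(y)])
for a in sys.argv[1:]:
    v=np.array([float(c) for c in a.split(',')]);d=v-p
    print(a,'->cm',np.round([d[:2]@X*100,d[:2]@Y*100,-d[2]*100],2)); p=v
E
python3 d.py 0.5,-0.25,0.32 0.5247,0.3533,0.32 0.5247,0.3533,0.20
```

```text
t 1.45 [ 0.26   -0.6241  0.3197] [3.1388 0.0042 1.4943] F [ 0.3  0.1 -1. ] M [-0.03 -0.09 -0.  ] w 0.0876 q [-0.89  0.32  0.16  0.   -1.41 -0.76]
0.5,-0.25,0.32 ->cm [ 3.913e+01  2.107e+01 -3.000e-02]
0.5247,0.3533,0.32 ->cm [60.34 -2.15 -0.  ]
0.5247,0.3533,0.20 ->cm [ 0.  0. 12.]
```

Call:
apply_moves(deltas="4.35 2.34 0 0; 4.35 2.34 0 0; 4.35 2.34 0 0; 4.35 2.34 0 0; 4.35 2.34 0 0; 4.35 2.34 0 0; 4.35 2.34 0 0; 4.35 2.34 0 0; 4.35 2.34 0 0; 0 0 0 0")

```text
t: 2.7
eef_pos: [0.5002, -0.2459, 0.3156]
ee_rot: [-3.141, -0.001, 1.501]
force: [0.7, -0.1, 0.5]
width: 0.0879
```

```bash
python3 d.py 0.5247,0.3533,0.32 0.5247,0.3533,0.20
```

```text
t 2.7 [ 0.5002 -0.2459  0.3156] [-3.1407e+00 -6.0000e-04  1.5006e+00] F [ 0.7 -0.1  0.5] M [-0.08 -0.02 -0.01] w 0.0879 q [-0.11  0.12 -0.1  -0.   -1.35 -1.53]
0.5247,0.3533,0.32 ->cm [59.95 -1.76 -0.44]
0.5247,0.3533,0.20 ->cm [ 0.  0. 12.]
```

Call:
apply_moves(deltas="5.99 -0.18 0 0; 5.99 -0.18 0 0; 5.99 -0.18 0 0; 5.99 -0.18 0 0; 5.99 -0.18 0 0; 5.99 -0.18 0 0; 5.99 -0.18 0 0; 5.99 -0.18 0 0; 5.99 -0.18 0 0; 5.99 -0.18 0 0")

```text
t: 3.95
eef_pos: [0.5261, 0.3513, 0.3161]
ee_rot: [-3.141, 0.0, 1.496]
force: [-0.0, -0.1, 0.1]
width: 0.0875
```

```bash
python3 - <<'E'
from station import viewer
import cv2
for n in ["wrist","top"]:
    cv2.imwrite(f"pics/{n}1.png",viewer.grab_frame(n)["image"][...,::-1])
E
python3 d.py 0.5247,0.3533,0.30 0.5247,0.3533,0.20
```

```text
t 4.05 [0.5259 0.3541 0.314 ] [-3.1396e+00  1.8000e-03  1.4995e+00] F [ 0.2 -0.9 -1. ] M [-0.19 -0.06  0.01] w 0.0873 q [ 0.9   0.25  0.06 -0.   -1.38 -2.54]
0.5247,0.3533,0.30 ->cm [-0.09 -0.11  1.4 ]
0.5247,0.3533,0.20 ->cm [ 0.  0. 10.]
```

View pics/wrist1.png

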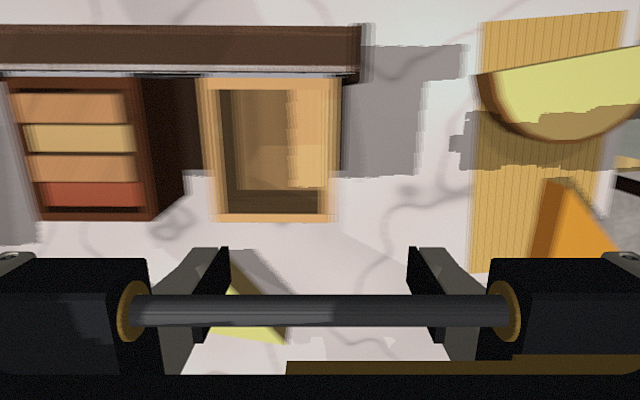

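View pics/top1.png

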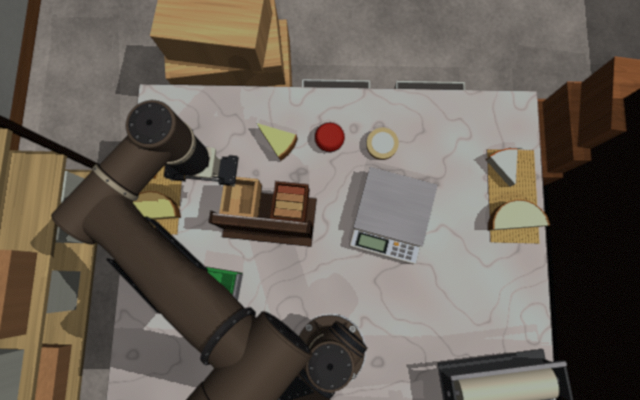

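```bash
python3 - <<'E'
from station import viewer
from h import *
import pickle
W=viewer.grab_frame("wrist");pickle.dump(W,open('W.pkl','wb'))
im=W["image"][...,::-1].copy()
s=[.493,.305,-.075];Z=.168
p=proj(W,place(s,[[.065,.055,Z],[.065,-.055,Z],[-.065,-.055,Z],[-.065,.055,Z],[.056,.046,Z],[.056,-.046,Z],[.028,.0505,Z]]))
print(np.round(p,1))
a=cv2.resize(im[50:250,180:380],None,fx=3,fy=3,interpolation=cv2.INTER_CUBIC)
for q in p: cv2.circle(a,tuple(int(v) for v in ((q-[180,50]+.5)*3-.5)),3,(255,0,255),1)
cv2.imwrite('pics/w2.png',a)
E
```

```text
[[322.3 224.7]
 [203.  224.2]
 [187.9  74.4]
 [323.5  74.9]
 [312.5 215.5]
 [211.9 215. ]
 [317.5 185.9]]
```

View pics/w2.png

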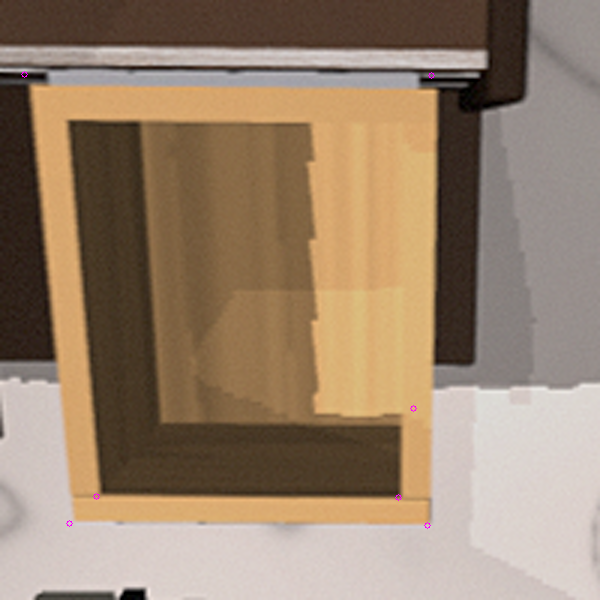

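```bash
python3 - <<'E'
from h import *
import pickle
W=pickle.load(open('W.pkl','rb'));Z=.168
o=(W,[[.065,.055,Z],[.065,-.055,Z],[.056,.046,Z],[.056,-.046,Z]],unz([[431,523],[74,522],[402,496],[100,496]],3,(180,50)))
print(*fit([o],[.49,.3,-.07]))
o=(W,[[.065,.055,Z],[.065,-.055,Z],[-.065,.055,Z],[-.065,-.055,Z]],unz([[431,523],[74,522],[437,80],[30,80]],3,(180,50)))
s,_=fit([o],[.49,.3,-.07]);print(s,_)
for gx in(.020,.024,.028):print(gx,place(s,[[gx,.0505,Z]]))
E
python3 d.py
```

```text
[ 0.49264004  0.3059043  -0.07144691] [[ 0.1  0.1]
 [-0.2  0.3]
 [ 0.  -0.1]
 [ 0.  -0.3]]
[ 0.49371549  0.30622675 -0.07633831] [[ 0.2  1.5]
 [-0.   1.1]
 [-0.2 -0.5]
 [ 0.  -1.2]]
0.02 [[0.51750859 0.35505439 0.168     ]]
0.024 [[0.52149694 0.35474933 0.168     ]]
0.028 [[0.52548529 0.35444428 0.168     ]]
t 4.1 [0.5258 0.3519 0.3144] [-3.1396e+00  2.2000e-03  1.4988e+00] F [ 0.5 -1.   0.2] M [-0.06  0.02  0.07] w 0.088 q [ 0.9   0.25  0.06 -0.   -1.38 -2.54]
```

Call:
apply_moves(deltas="0.15 0 3 0; 0 0 4 0; 0 0 4 0; 0 0 4 0; 0 0 1.5 0; 0 0 1.2 0; 0 0 0 0; 0 0 0 0", gripper=0, squeeze=15)

```text
t: 5.1
eef_pos: [0.5268, 0.3521, 0.1409]
ee_rot: [3.14, -0.002, 1.496]
force: [0.4, -0.7, -0.3]
width: 0.0435
```

```bash
python3 - <<'E'
from station import viewer
import cv2
cv2.imwrite(f"pics/w3.png",viewer.grab_frame("wrist")["image"][...,::-1])
a=viewer.grab_frame("scene")["image"][...,::-1][170:330,300:500]
cv2.imwrite(f"pics/s3.png",cv2.resize(a,None,fx=3.75,fy=3.75,interpolation=cv2.INTER_CUBIC))
E
python3 d.py 0.525,0.3543,0.137
```

```text
t 5.2 [0.5266 0.3521 0.1408] [ 3.1404e+00 -1.4000e-03  1.4958e+00] F [-0.3  0.6 -0.5] M [ 0.01  0.   -0.01] w 0.0438 q [ 0.9   0.35 -0.2   0.   -1.01 -2.54]
0.525,0.3543,0.137 ->cm [ 0.2  -0.18  0.38]
```

View pics/w3.png

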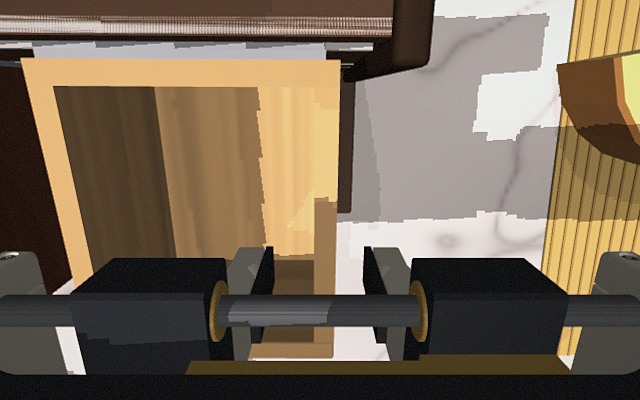

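View pics/s3.png

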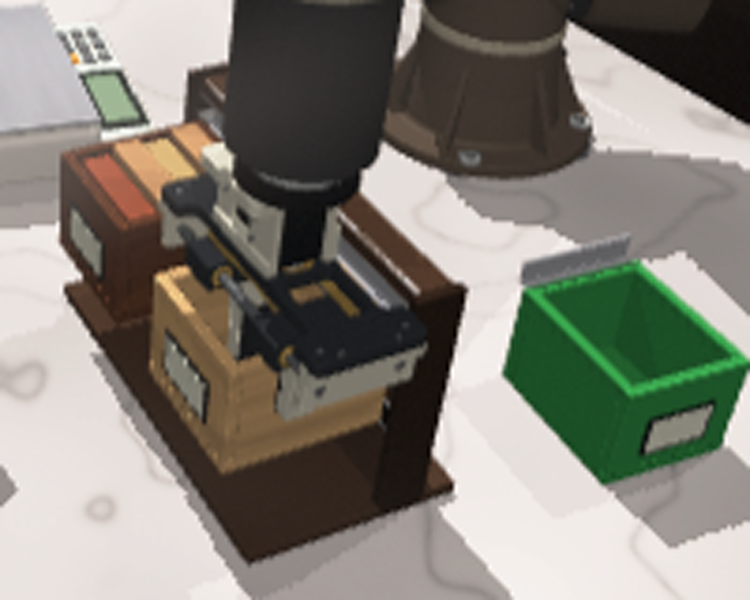

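Call:
apply_moves(deltas="0.2 -0.1 0.3 0; 0 0 0 0; 0 0 0 0")

```text
t: 5.58
eef_pos: [0.5253, 0.3538, 0.1366]
ee_rot: [-3.142, 0.0, 1.496]
force: [-0.0, 0.8, 0.6]
width: 0.0439
```

Call:
apply_moves(deltas="0 0 0 0; 0 0 0 0; 0 0 0 0; 0 0 0 0; 0 0 0 0; 0 0 0 0; 0 0 0 0; 0 0 0 0", gripper=1, squeeze=12)

```text
t: 6.58
eef_pos: [0.5254, 0.3539, 0.1366]
ee_rot: [3.141, -0.0, 1.496]
force: [-0.2, 1.5, -0.3]
width: 0.009
```

```bash
python3 d.py
```

```text
t 6.58 [0.5254 0.3539 0.1366] [ 3.1414e+00 -3.0000e-04  1.4956e+00] F [-0.2  1.5 -0.3] M [ 0.82 -0.19 -0.16] w 0.009 q [ 0.9   0.36 -0.2  -0.   -1.01 -2.55]
```

Call:
apply_moves(deltas="0 0 -0.2 0; 0 0.02 -0.3 0; 0 0.02 -0.3 0; 0 0 -0.3 0; 0 -0.01 -0.3 0; 0 -0.02 -0.3 0; 0 -0.01 -0.28 0; 0 0 0 0")

```text
t: 7.58
eef_pos: [0.5253, 0.3538, 0.1567]
ee_rot: [3.141, -0.0, 1.496]
force: [-0.3, 0.1, -3.4]
width: 0.0091
```

```bash
python3 d.py; cat > snap.py <<'E'
import sys,cv2
from station import viewer
n=sys.argv[1]
f=viewer.grab_frame("scene")["image"][...,::-1]
x,y,w,h=[int(v) for v in sys.argv[2].split(',')] if len(sys.argv)>2 else (300,170,200,160)
k=min(750/w,600/h)
cv2.imwrite(f"pics/{n}.png",cv2.resize(f[y:y+h,x:x+w],None,fx=k,fy=k,interpolation=cv2.INTER_CUBIC))
cv2.imwrite(f"pics/{n}w.png",viewer.grab_frame("wrist")["image"][...,::-1])
E
python3 snap.py a1
```

```text
t 7.58 [0.5253 0.3538 0.1567] [ 3.1415e+00 -3.0000e-04  1.4956e+00] F [-0.3  0.1 -3.4] M [ 0.19 -0.1   0.03] w 0.0091 q [ 0.9   0.34 -0.18 -0.   -1.05 -2.55]
```

View pics/a1.png

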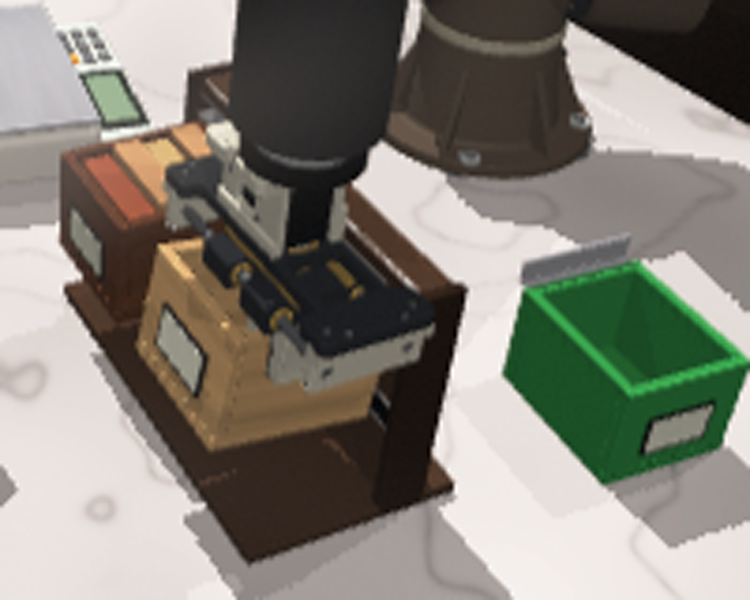

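View pics/a1w.png

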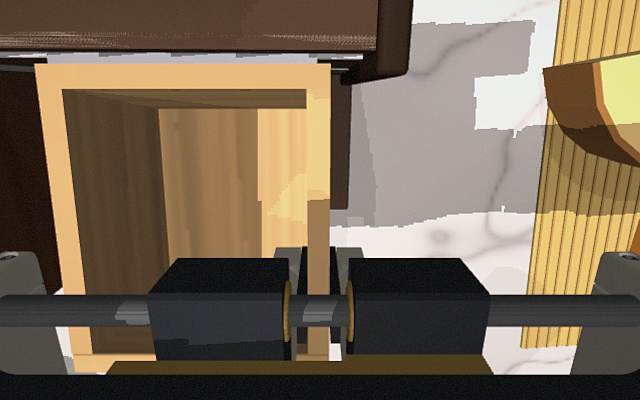

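Call:
apply_moves(deltas="0 -0.03 -0.3 0; 0 -0.04 -0.29 0; 0 -0.04 -0.29 0; 0 -0.06 -0.29 0; 0 -0.06 -0.29 0; 0 -0.06 -0.29 0; 0 -0.08 -0.28 0; 0 -0.09 -0.28 0; 0 -0.09 -0.28 0; 0 0 0 0")

```text
t: 8.93
eef_pos: [0.5198, 0.3542, 0.1826]
ee_rot: [3.142, -0.0, 1.496]
force: [-0.4, 1.0, -2.5]
width: 0.0091
```

```bash
python3 d.py; python3 snap.py a2
```

```text
t 8.93 [0.5198 0.3542 0.1826] [ 3.1415e+00 -2.0000e-04  1.4957e+00] F [-0.4  1.  -2.5] M [ 0.1  -0.03  0.  ] w 0.0091 q [ 0.91  0.31 -0.16 -0.   -1.1  -2.55]
```

View pics/a2.png

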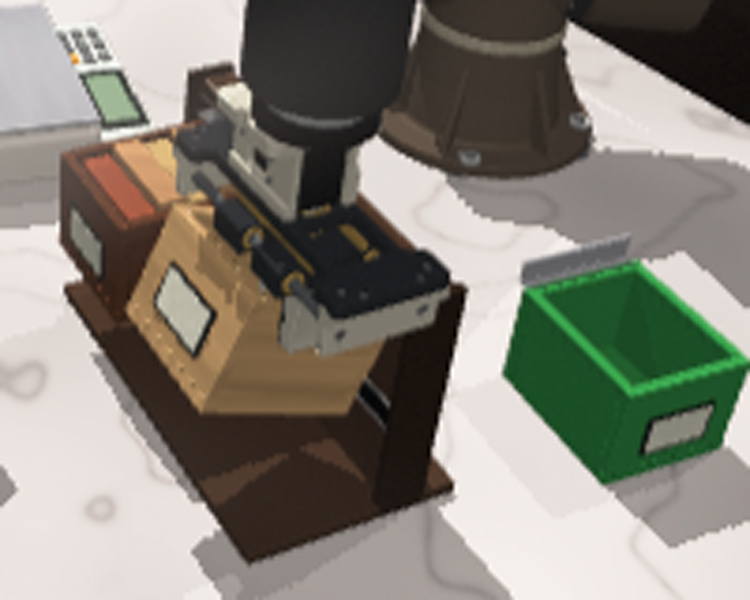

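View pics/a2w.png

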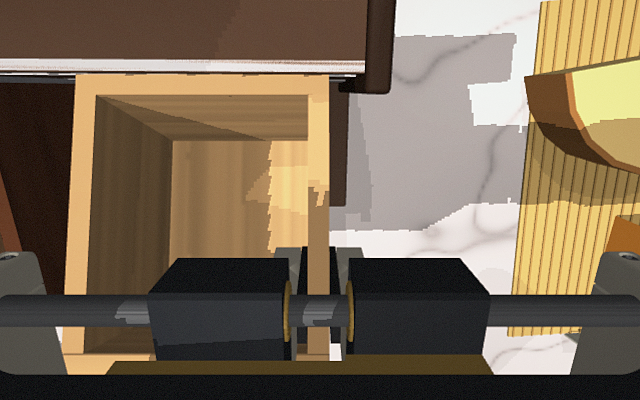

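Call:
apply_moves(deltas="0 -0.11 -0.28 0; 0 -0.11 -0.27 0; 0 -0.12 -0.27 0; 0 -0.13 -0.27 0; 0 -0.13 -0.26 0; 0 -0.13 -0.26 0; 0 0 0 0; 0 0 0 0")

```text
t: 10.02
eef_pos: [0.5125, 0.3547, 0.1984]
ee_rot: [-3.142, -0.0, 1.496]
force: [0.2, 0.5, -2.2]
width: 0.0088
```

```bash
python3 d.py; python3 snap.py a3
```

```text
t 10.03 [0.5125 0.3547 0.1984] [-3.1415e+00 -1.0000e-04  1.4956e+00] F [ 0.2  0.5 -2.2] M [ 0.08 -0.05 -0.05] w 0.0088 q [ 0.92  0.29 -0.15 -0.   -1.13 -2.56]
```

View pics/a3.png

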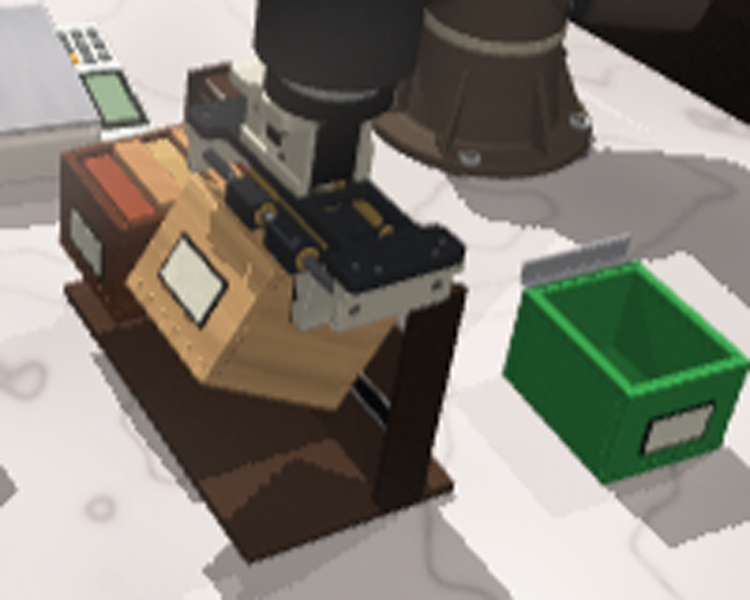

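View pics/a3w.png

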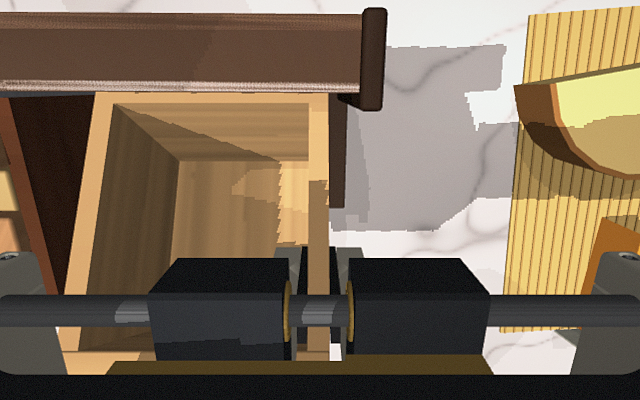

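```bash
cat > tilt.py <<'E'
from h import *
from scipy.spatial.transform import Rotation as R
G=np.array([.0284,.0505,.0774])
def fit_t(F,loc,pix,grip,yaw0=-.0745,th0=.5):
    loc=np.array(loc)
    def pts(s,L):
        r=R.from_euler('ZYX',[s[2],-s[0],s[1]])  # yaw, front-up pitch, roll
        return grip+r.apply(np.atleast_2d(L)-G)
    def res(s): return np.r_[(proj(F,pts(s,loc))-pix).ravel(), (s[2]-yaw0)*100, s[1]*20]
    z=least_squares(res,[th0,0,yaw0],loss='soft_l1')
    return z.x,pts,np.round(res(z.x),1)
E
python3 - <<'E'
from tilt import *
from station import viewer
S=viewer.grab_frame("scene")
g=np.array([.5125,.3547,.1984+.0188])
s,pts,r=fit_t(S,[[.065,.055,0],[-.065,.055,0],[.065,-.055,0],[.065,-.055,.09]],unz([[207,384],[337,410],[128,305],[188,172]],3.75,(300,170)),g)
print(np.degrees(s),r)
f=pts(s,[[-.073,0,.087],[-.0715,0,.109]])
st=np.array([.493,.305]);y=-.0745;ax=np.array([np.cos(y),np.sin(y)])
for p in f: print('groove x,z',(p[:2]-st)@ax+.065,p[2]-.165)
E
```

```text
[30.59503613  2.55842052 -4.19767636] [-0.5 -0.3  1.2  0.1 -0.9 -4.9 -0.1  1.4  0.1  0.9]
groove x,z -0.010207924858133058 0.006905670567753097
groove x,z -0.020101632991201088 0.0265875393908189
```

```bash
python3 - <<'E'
from tilt import *
from station import viewer
S=viewer.grab_frame("scene")
W=viewer.grab_frame("wrist")
g=np.array([.5125,.3547,.1984+.0188])
for k in ([0,1,2,3],[0,1,2]):
  L=np.array([[.065,.055,0],[-.065,.055,0],[.065,-.055,0],[.065,-.055,.09]])[k];P=unz([[207,384],[337,410],[128,305],[188,172]],3.75,(300,170))[k]
  s,pts,r=fit_t(S,L,P,g)
  print(np.degrees(s),r)
im=S["image"][...,::-1][170:330,300:500];im=cv2.resize(im,None,fx=3.75,fy=3.75)
wi=W["image"][...,::-1].copy()
E_=[[x,y,z] for x in(-.065,.065) for y in(-.055,.055) for z in(0,.09)]
for rt,col in (((31,0),(255,0,255)),((35,0),(0,255,0)),((31,3),(0,0,255))):
  P=pts([np.radians(rt[0]),np.radians(rt[1]),-.0745],E_)
  for a in range(8):
    for b in range(a):
      if sum(abs(u-v)>1e-6 for u,v in zip(E_[a],E_[b]))==1:
        q=proj(S,P[[a,b]]); q=((q-[300,170]+.5)*3.75).astype(int); cv2.line(im,tuple(map(int,q[0])),tuple(map(int,q[1])),col,1)
        q=proj(W,P[[a,b]]).astype(int); cv2.line(wi,tuple(map(int,q[0])),tuple(map(int,q[1])),col,1)
cv2.imwrite('pics/ov.png',im);cv2.imwrite('pics/ovw.png',wi)
E
```

```text
[30.59503613  2.55842052 -4.19767636] [-0.5 -0.3  1.2  0.1 -0.9 -4.9 -0.1  1.4  0.1  0.9]
[30.45171507  4.13876066 -4.18199992] [ 0.   0.3  1.8  0.5 -1.  -3.4  0.2  1.4]
```

View pics/ov.png

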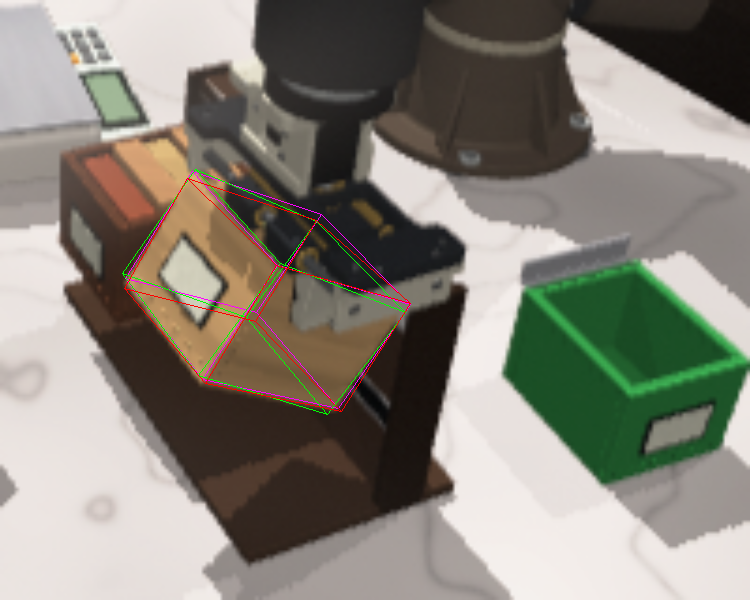

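View pics/ovw.png

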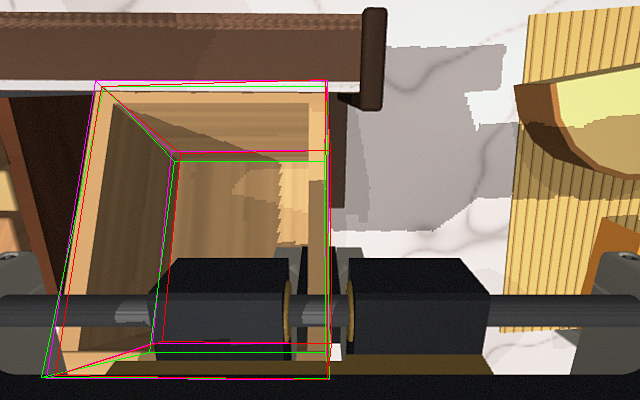

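Call:
apply_moves(deltas="0 0 0 0; 0 0 0 0; 0 0 0 0; 0 0 0 0", squeeze=6)

```text
t: 10.78
eef_pos: [0.5126, 0.3547, 0.1984]
ee_rot: [-3.142, -0.0, 1.496]
force: [0.6, -0.9, -3.3]
width: 0.0089
```

```bash
python3 d.py; python3 snap.py a4
```

```text
t 10.78 [0.5126 0.3547 0.1984] [-3.1416 -0.      1.4956] F [ 0.6 -0.9 -3.3] M [ 0.18 -0.07 -0.02] w 0.0089 q [ 0.92  0.29 -0.15 -0.   -1.13 -2.56]
```

View pics/a4.png

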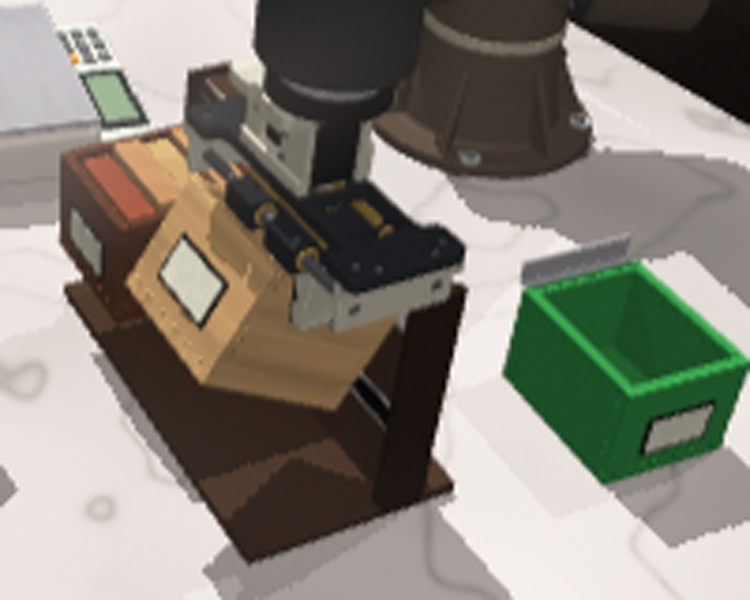

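View pics/a4w.png

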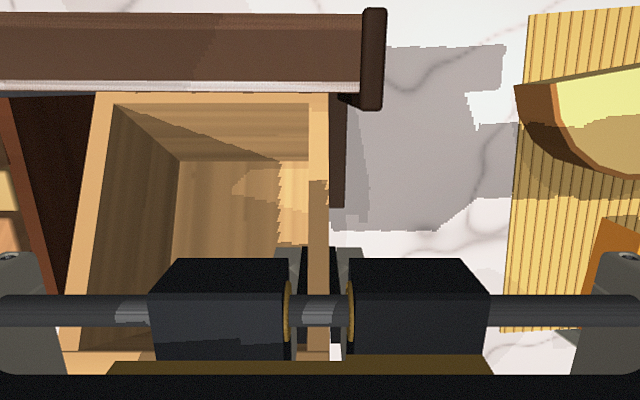

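Call:
apply_moves(deltas="0 0 0.1 0; 0 0 0.1 0; 0 0 0.1 0; 0 0 0.1 0; 0 0 0 0; 0 0 0 0")

```text
t: 11.62
eef_pos: [0.5126, 0.3547, 0.1944]
ee_rot: [3.142, 0.0, 1.496]
force: [-0.1, 0.4, -4.1]
width: 0.0088
```

```bash
python3 d.py; python3 snap.py a5
```

```text
t 11.62 [0.5126 0.3547 0.1944] [3.1416 0.     1.4956] F [-0.1  0.4 -4.1] M [ 0.08 -0.05  0.03] w 0.0088 q [ 0.92  0.3  -0.15  0.   -1.12 -2.56]
```

View pics/a5.png

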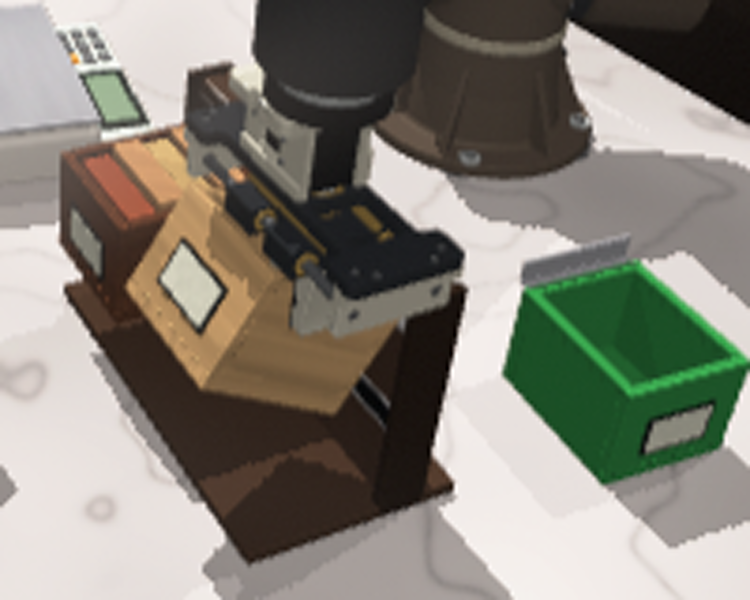

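View pics/a5w.png

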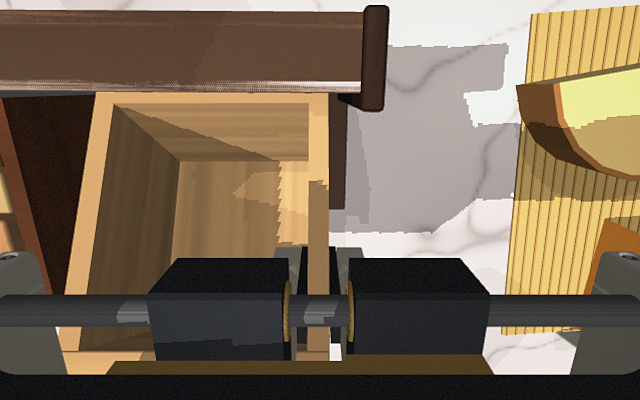

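Call:
apply_moves(deltas="0 0 0.1 0; 0 0 0.1 0; 0 0 0 0; 0 0 0 0")

```text
t: 12.22
eef_pos: [0.5131, 0.3549, 0.1928]
ee_rot: [3.141, -0.001, 1.496]
force: [2.8, -0.9, -0.2]
width: 0.0094
```

```bash
python3 d.py; python3 snap.py a6; python3 - <<'E'
import cv2,numpy as np
a=cv2.imread('pics/a6w.png').astype(int)
for n in('a3w','a5w'):
    b=cv2.imread(f'pics/{n}.png').astype(int)
    r=slice(90,250),slice(60,330)
    p=cv2.phaseCorrelate(np.float32(a[r].mean(2)),np.float32(b[r].mean(2)))
    print(n,p, [cv2.phaseCorrelate(np.float32(a[95:170,c].mean(2)),np.float32(b[95:170,c].mean(2))) for c in (slice(100,200),slice(220,330))])
E
```

```text
t 12.22 [0.5131 0.3549 0.1928] [ 3.1406e+00 -6.0000e-04  1.4957e+00] F [ 2.8 -0.9 -0.2] M [-0.05 -1.1  -0.  ] w 0.0094 q [ 0.92  0.3  -0.16  0.   -1.12 -2.56]
a3w ((0.31241737687750515, 0.2878046325654111), 0.7264767293576841) [((0.5183580031229837, 0.5890490279452862), 0.9240227391560872), ((0.09997115944997859, 1.1950932628808033), 0.7542598444620768)]
a5w ((0.1616935317541106, 0.3365359423429197), 0.7479538774490356) [((0.8645394321098294, 0.7331186640858505), 0.9946442118326823), ((-0.12785059140874466, 1.283791215884456), 0.7392519700792101)]
```

Call:
apply_moves(deltas="0 0.1 0 0; 0 0.1 0 0; 0 0.1 0 0; 0 0.1 0 0; 0 0 0 0; 0 0 0 0", squeeze=8)

```text
t: 13.08
eef_pos: [0.5165, 0.3544, 0.1922]
ee_rot: [-3.141, 0.0, 1.496]
force: [-1.3, -0.3, -2.9]
width: 0.0091
```

```bash
python3 d.py; python3 snap.py a7
```

```text
t 13.07 [0.5165 0.3544 0.1922] [-3.1414e+00  1.0000e-04  1.4956e+00] F [-1.3 -0.3 -2.9] M [ 0.13 -0.07 -0.02] w 0.0091 q [ 0.91  0.3  -0.15 -0.   -1.12 -2.56]
```

View pics/a7w.png

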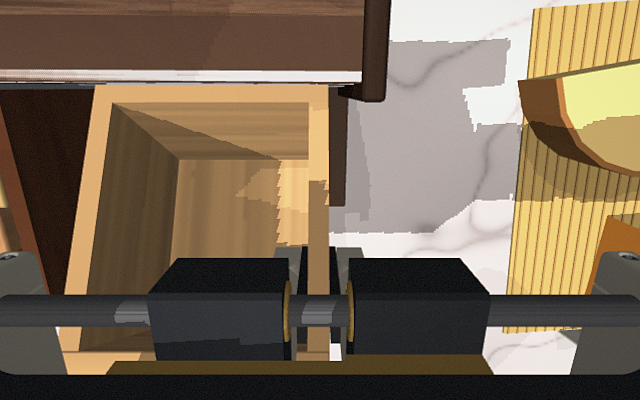

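View pics/a7.png

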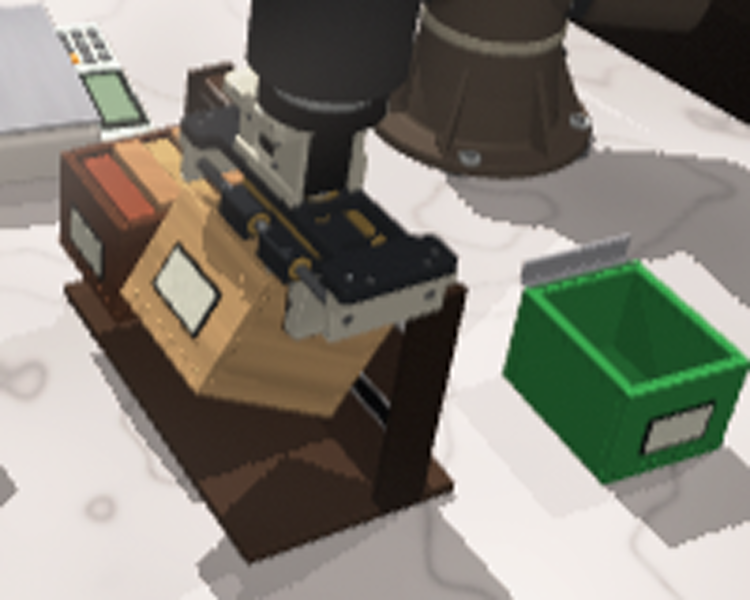

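Call:
apply_moves(deltas="0 0.1 0 0; 0 0.1 0 0; 0 0 0.1 0; 0 0 0.05 0; 0 0 0 0; 0 0 0 0")

```text
t: 13.92
eef_pos: [0.5186, 0.3542, 0.1909]
ee_rot: [3.142, -0.0, 1.496]
force: [0.3, 0.2, -2.8]
width: 0.0088
```

```bash
python3 d.py;python3 d.py
```

```text
t 13.93 [0.5186 0.3542 0.1909] [ 3.1415 -0.      1.4957] F [ 0.3  0.2 -2.8] M [ 0.12 -0.04  0.05] w 0.0088 q [ 0.91  0.31 -0.15  0.   -1.12 -2.56]
t 13.93 [0.5186 0.3542 0.1909] [ 3.1415 -0.      1.4957] F [ 0.3  0.2 -2.8] M [ 0.12 -0.04  0.05] w 0.0088 q [ 0.91  0.31 -0.15  0.   -1.12 -2.56]
```

Call:
apply_moves(deltas="0 0.1 0 0; 0 0.1 0 0; 0 0.1 0 0; 0 0.1 0 0; 0 0 0 0; 0 0 0 0")

```text
t: 14.68
eef_pos: [0.5226, 0.354, 0.1909]
ee_rot: [3.141, -0.0, 1.496]
force: [0.3, 0.3, -3.2]
width: 0.0091
```

```bash
python3 d.py;python3 snap.py a8
```

```text
t 14.68 [0.5226 0.354  0.1909] [ 3.1414e+00 -1.0000e-04  1.4956e+00] F [ 0.3  0.3 -3.2] M [ 0.13 -0.07  0.04] w 0.0091 q [ 0.9   0.31 -0.14  0.   -1.12 -2.55]
```

View pics/a8w.png

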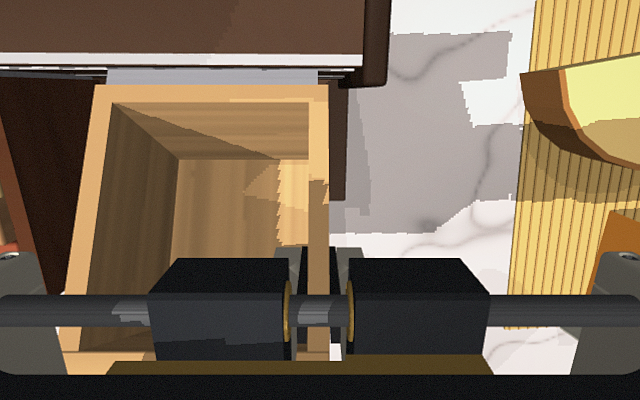

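Call:
apply_moves(deltas="0 0.1 0 0; 0 0.1 0 0; 0 0.05 0 0; 0 0 0 0; 0 0 0 0")

```text
t: 15.4
eef_pos: [0.525, 0.3537, 0.1908]
ee_rot: [-3.142, 0.0, 1.496]
force: [-0.6, -0.1, -2.9]
width: 0.0089
```

```bash
python3 d.py
```

```text
t 15.4 [0.525  0.3537 0.1908] [-3.1415  0.      1.4956] F [-0.6 -0.1 -2.9] M [ 0.16 -0.05  0.01] w 0.0089 q [ 0.9   0.31 -0.14 -0.   -1.12 -2.55]
```

Call:
apply_moves(deltas="0 0.06 0.1 0; 0 0.06 0.1 0; 0 0.06 0.1 0; 0 0.06 0.1 0; 0 0 0 0; 0 0 0 0")

```text
t: 16.15
eef_pos: [0.5274, 0.3536, 0.1868]
ee_rot: [-3.142, -0.0, 1.496]
force: [-0.7, 0.0, -2.5]
width: 0.0091
```

```bash
python3 d.py;python3 snap.py a9
```

```text
t 16.15 [0.5274 0.3536 0.1868] [-3.1416 -0.      1.4956] F [-0.7  0.  -2.5] M [ 0.1  -0.05 -0.03] w 0.0091 q [ 0.9   0.32 -0.14 -0.   -1.11 -2.54]
```

View pics/a9w.png

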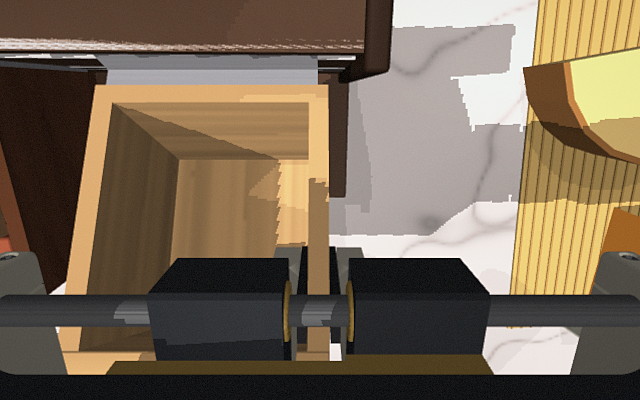

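Call:
apply_moves(deltas="0 0.09 0.14 0; 0 0.09 0.14 0; 0 0.09 0.14 0; 0 0.09 0.14 0; 0 0.09 0.14 0; 0 0 0 0; 0 0 0 0")

```text
t: 17.12
eef_pos: [0.532, 0.3532, 0.1799]
ee_rot: [3.142, -0.0, 1.496]
force: [-0.5, 0.6, -3.3]
width: 0.0087
```

```bash
python3 d.py;python3 snap.py b1
```

```text
t 17.12 [0.532  0.3532 0.1799] [ 3.1415 -0.      1.4956] F [-0.5  0.6 -3.3] M [ 0.17 -0.07 -0.03] w 0.0087 q [ 0.89  0.33 -0.14  0.   -1.1  -2.54]
```

View pics/b1w.png

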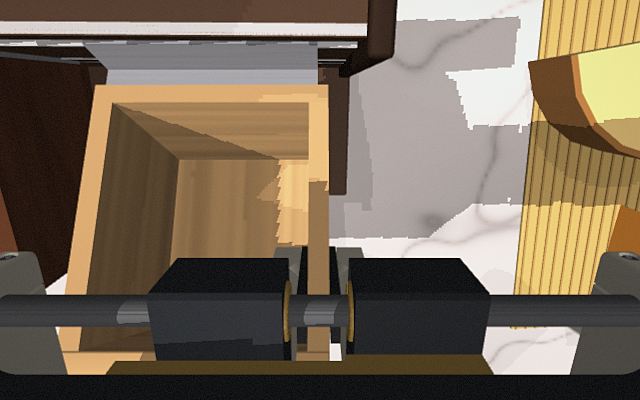

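Call:
apply_moves(deltas="0 0.09 0.14 0; 0 0.09 0.14 0; 0 0.09 0.14 0; 0 0.09 0.14 0; 0 0.09 0.14 0; 0 0.09 0.14 0; 0 0.09 0.14 0; 0 0 0 0; 0 0 0 0")

```text
t: 18.35
eef_pos: [0.5382, 0.3527, 0.1701]
ee_rot: [3.142, 0.0, 1.496]
force: [-0.2, -0.7, -2.8]
width: 0.0089
```

```bash
python3 d.py;python3 snap.py b2
```

```text
t 18.35 [0.5382 0.3527 0.1701] [3.1416 0.     1.4956] F [-0.2 -0.7 -2.8] M [ 0.13 -0.09  0.01] w 0.0089 q [ 0.88  0.35 -0.14  0.   -1.08 -2.53]
```

View pics/b2w.png

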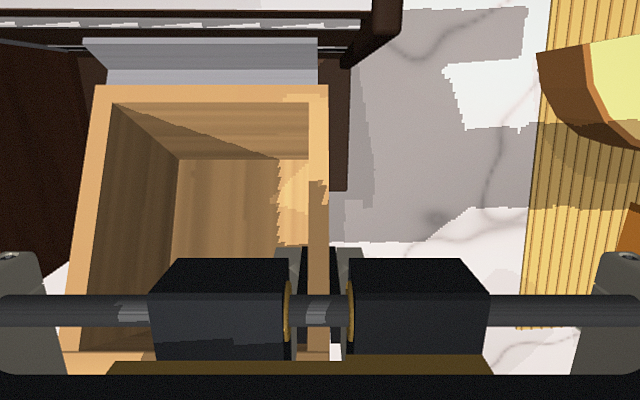

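View pics/b2.png

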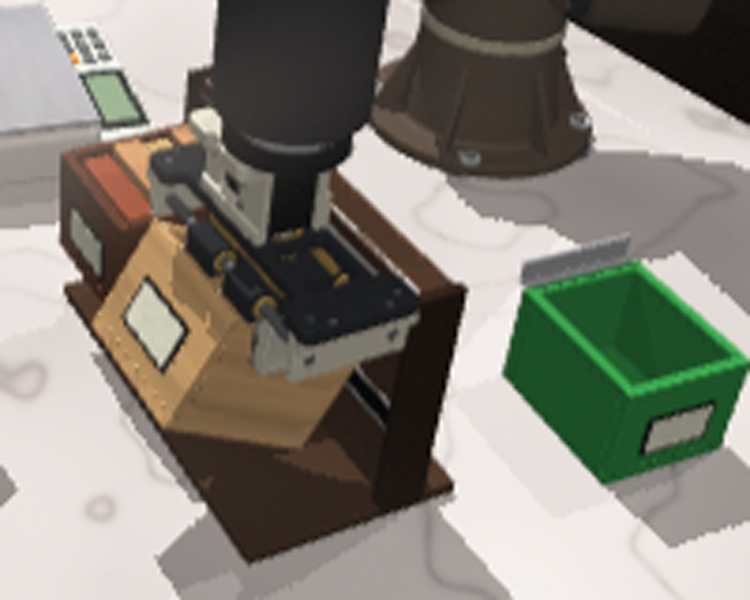

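Call:
apply_moves(deltas="0 0.2 0 0; 0 0.5 0 0; 0 0.6 0 0; 0 0.7 0 0; 0 0.7 0 0; 0 0.7 0 0; 0 0.5 0 0; 0 0 0 0; 0 0 0 0", squeeze=30)

```text
t: 19.58
eef_pos: [0.5769, 0.3498, 0.17]
ee_rot: [-3.141, 0.0, 1.496]
force: [0.5, 0.2, -3.7]
width: 0.0086
```

```bash
python3 d.py;python3 snap.py b3
```

```text
t 19.57 [0.5769 0.3498 0.17  ] [-3.1414  0.      1.4955] F [ 0.5  0.2 -3.7] M [ 0.1  -0.08  0.  ] w 0.0086 q [ 0.83  0.4  -0.07 -0.   -1.11 -2.48]
```

View pics/b3w.png

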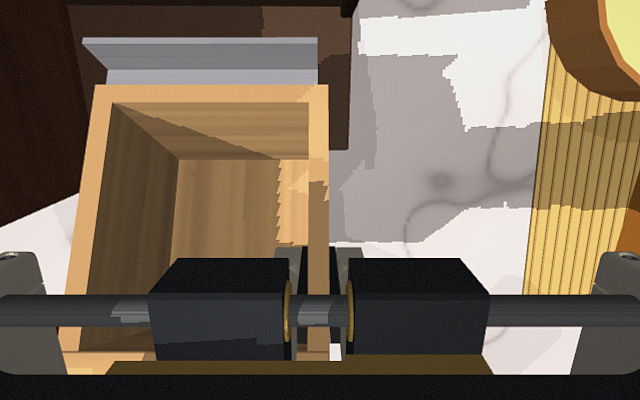

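View pics/b3.png

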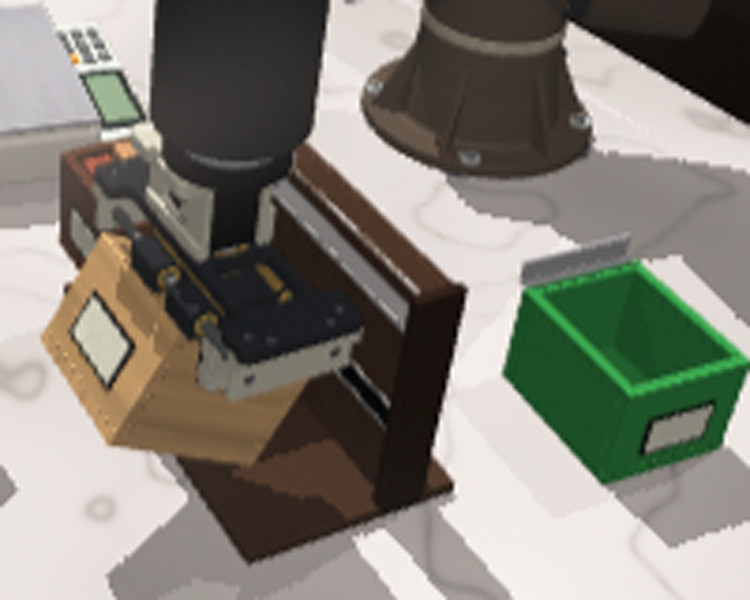

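Call:
apply_moves(deltas="0 0 -1 0; 0 0 -2 0; 0 0 -2.5 0; 0 0 -2.5 0; 0 0 -2.5 0; 0 0 -2.5 0; 0 0 -2.5 0; 0 0 -1.5 0; 0 0 0 0; 0 0 0 0")

```text
t: 20.92
eef_pos: [0.5766, 0.3497, 0.3389]
ee_rot: [-3.14, 0.001, 1.496]
force: [-0.6, -0.8, -3.4]
width: 0.0088
```

```bash
python3 d.py .469,-.161,.34;python3 snap.py b4 200,80,300,240
```

```text
t 20.93 [0.5766 0.3497 0.3389] [-3.1402e+00  9.0000e-04  1.4956e+00] F [-0.6 -0.8 -3.4] M [ 0.11 -0.05 -0.04] w 0.0088 q [ 0.83  0.32  0.2  -0.   -1.46 -2.48]
.469,-.161,.34 ->cm [-51.73  -6.9   -0.11]
```

View pics/b4.png

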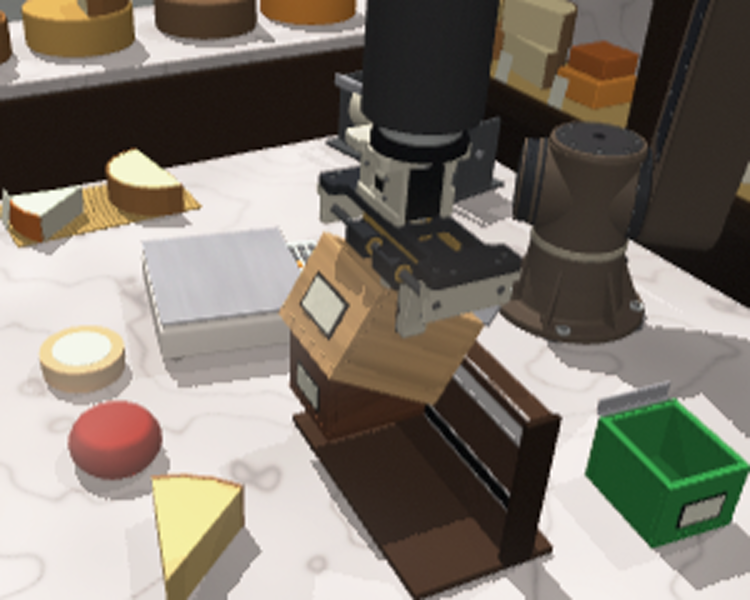

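Call:
apply_moves(deltas="-1 -0.13 0 0; -2 -0.27 0 0; -3 -0.4 0 0; -3.5 -0.47 0 0; -3.5 -0.47 0 0; -3.5 -0.47 0 0; -3.5 -0.47 0 0; -3.5 -0.47 0 0; -3.5 -0.47 0 0; -3.5 -0.47 0 0")

```text
t: 22.28
eef_pos: [0.5121, 0.0465, 0.3404]
ee_rot: [3.141, -0.0, 1.495]
force: [0.7, -0.5, -3.1]
width: 0.0093
```

Call:
apply_moves(deltas="-3.5 -0.45 0 0; -3.5 -0.45 0 0; -3.5 -0.45 0 0; -3.5 -0.45 0 0; -3.5 -0.45 0 0; -2 -0.3 0 0; -1.2 -0.2 0 0; -0.5 -0.05 0 0; 0 0 0 0; 0 0 0 0")

```text
t: 23.52
eef_pos: [0.4697, -0.16, 0.34]
ee_rot: [3.142, -0.0, 1.496]
force: [-0.5, 0.6, -3.4]
width: 0.0089
```

```bash
python3 d.py .469,-.161,.20;python3 snap.py b5 200,80,300,240; python3 - <<'E'
from station import viewer
import cv2
cv2.imwrite('pics/t5.png',viewer.grab_frame('top')['image'][...,::-1])
E
```

```text
t 23.52 [ 0.4697 -0.16    0.34  ] [ 3.1416e+00 -1.0000e-04  1.4962e+00] F [-0.5  0.6 -3.4] M [ 0.1  -0.07  0.09] w 0.0089 q [ 0.07  0.   -0.18 -0.   -1.39 -1.71]
.469,-.161,.20 ->cm [-0.1  -0.06 14.  ]
```

View pics/b5.png

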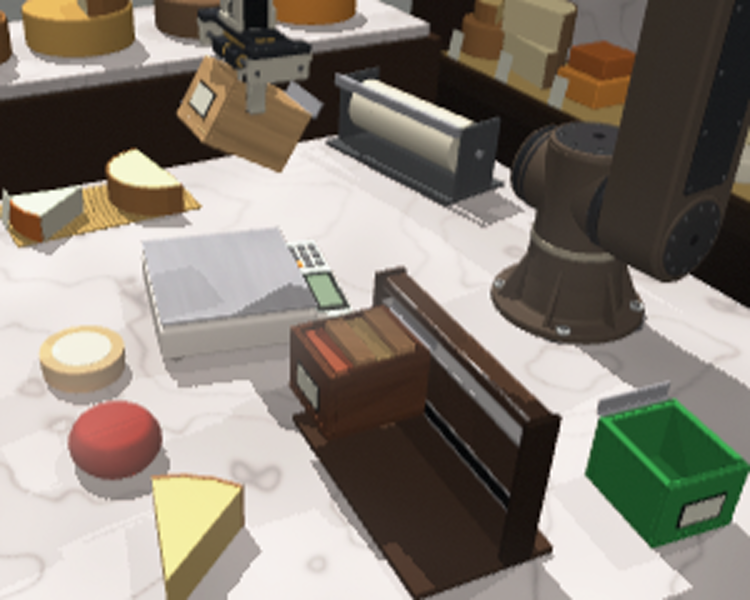

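View pics/t5.png

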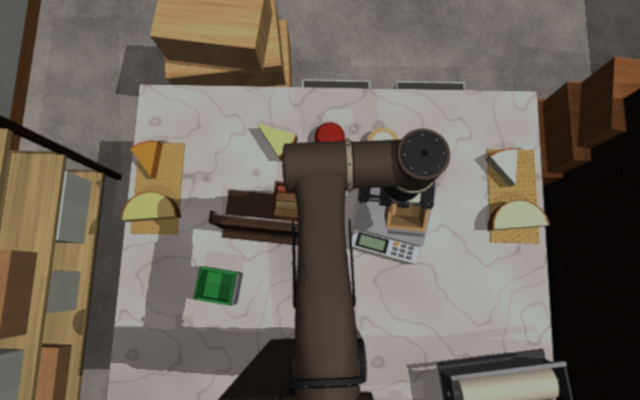

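View pics/b5w.png

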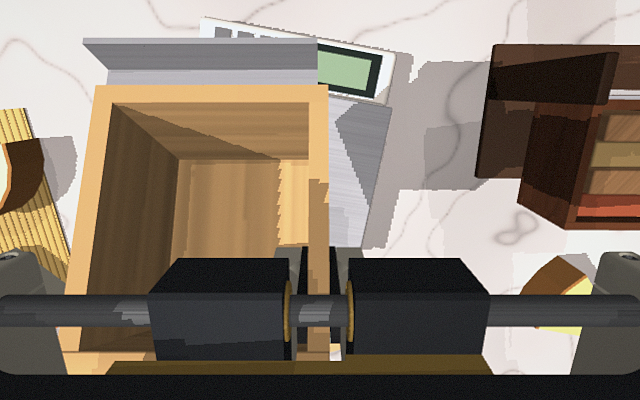

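Call:
apply_moves(deltas="-0.1 0 1.5 0; 0 0 2.5 0; 0 0 2.5 0; 0 0 2.5 0; 0 0 2.5 0; 0 0 2 0; 0 0 1.2 0; 0 0 0.8 0; 0 0 0 0; 0 0 0 0")

```text
t: 24.92
eef_pos: [0.4699, -0.1616, 0.1857]
ee_rot: [3.14, 0.0, 1.496]
force: [-0.7, 0.1, -2.8]
width: 0.0087
```

```bash
python3 d.py ;python3 snap.py b6 230,120,160,120
```

```text
t 24.93 [ 0.4699 -0.1616  0.1857] [3.1404e+00 1.0000e-04 1.4957e+00] F [-0.7  0.1 -2.8] M [ 0.15 -0.04  0.03] w 0.0087 q [ 0.07  0.1  -0.43  0.   -1.04 -1.71]
```

View pics/b6.png

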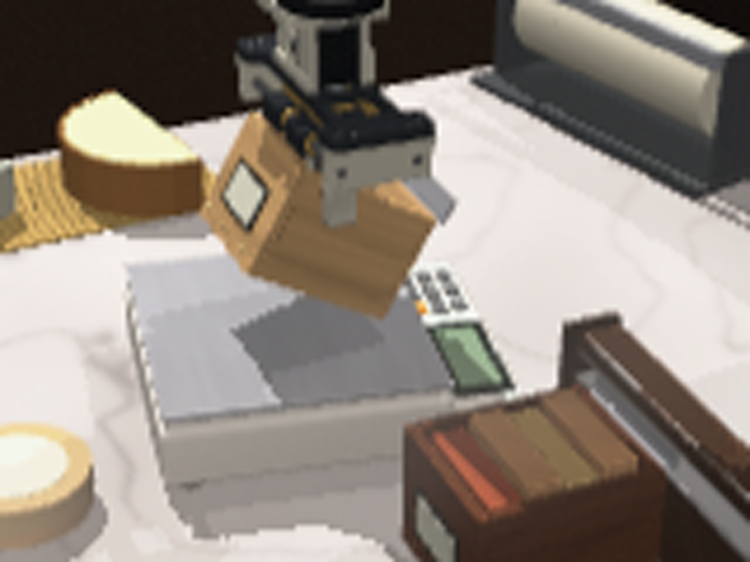

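Call:
apply_moves(deltas="0 0 0.3 0; 0 0 0.2 0; 0 0 0.2 0; 0 0 0.2 0; 0 0 0 0; 0 0 0 0", squeeze=10)

```text
t: 25.78
eef_pos: [0.4695, -0.1615, 0.1761]
ee_rot: [3.142, 0.0, 1.496]
force: [0.0, -0.1, -3.6]
width: 0.0091
```

```bash
python3 d.py
```

```text
t 25.77 [ 0.4695 -0.1615  0.1761] [3.1416 0.     1.4956] F [ 0.  -0.1 -3.6] M [ 0.14 -0.07  0.02] w 0.0091 q [ 0.07  0.11 -0.45  0.   -1.02 -1.71]
```

Call:
apply_moves(deltas="0 0 0.15 0; 0 0 0.15 0; 0 0 0.15 0; 0 0 0.15 0; 0 0 0 0; 0 0 0 0")

```text
t: 26.52
eef_pos: [0.4713, -0.1615, 0.1713]
ee_rot: [3.138, 0.0, 1.496]
force: [2.7, 1.9, 5.1]
width: 0.0088
```

```bash
python3 d.py;python3 snap.py b7 230,120,160,120
```

```text
t 26.52 [ 0.4713 -0.1615  0.1713] [3.1377e+00 1.0000e-04 1.4964e+00] F [2.7 1.9 5.1] M [ 0.88 -1.08  0.  ] w 0.0088 q [ 0.07  0.11 -0.45  0.   -1.   -1.71]
```

View pics/b7.png

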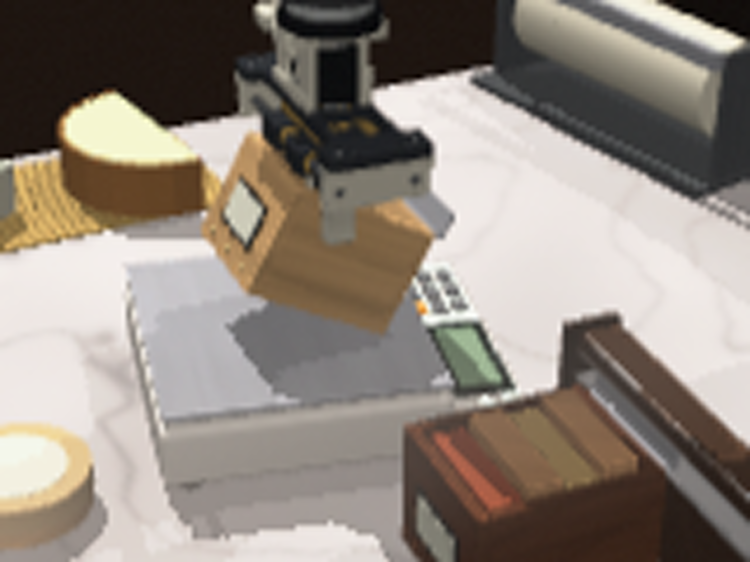

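Call:
apply_moves(deltas="0 0 0 0; 0 0 0 0; 0 0.1 0 0; 0 0.2 0.05 0; 0 0.2 0.1 0; 0 0 0 0", squeeze=4)

```text
t: 27.38
eef_pos: [0.4751, -0.1619, 0.1686]
ee_rot: [3.141, -0.0, 1.496]
force: [3.5, 3.4, 4.6]
width: 0.0091
```

```bash
python3 d.py;python3 snap.py b8 230,120,160,120
```

```text
t 27.38 [ 0.4751 -0.1619  0.1686] [ 3.1408 -0.      1.4957] F [3.5 3.4 4.6] M [ 1.01 -1.37 -0.02] w 0.0091 q [ 0.06  0.12 -0.45  0.   -1.   -1.71]
```

View pics/b8.png

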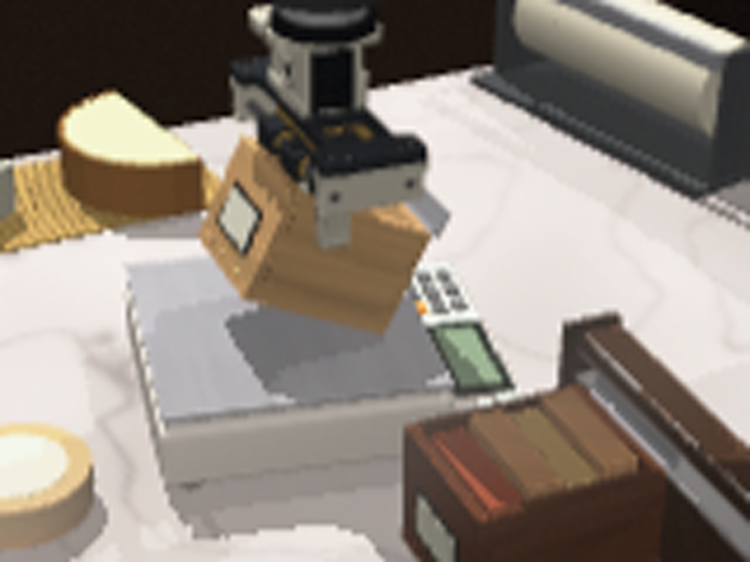

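View pics/b8w.png

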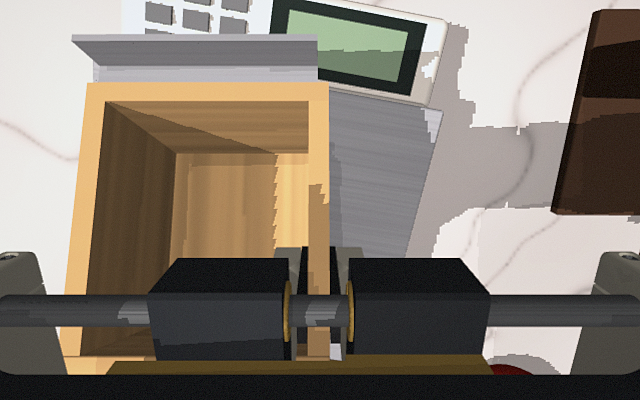

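Call:
apply_moves(deltas="0 0.28 0.12 0; 0 0.28 0.13 0; 0 0.28 0.14 0; 0 0.28 0.14 0; 0 0 0 0")

```text
t: 28.1
eef_pos: [0.4851, -0.1628, 0.1626]
ee_rot: [-3.14, 0.0, 1.495]
force: [2.2, 1.6, 0.6]
width: 0.0089
```

```bash
python3 d.py;python3 snap.py b9 230,120,160,120
```

```text
t 28.1 [ 0.4851 -0.1628  0.1626] [-3.1399e+00  1.0000e-04  1.4953e+00] F [2.2 1.6 0.6] M [ 0.57 -0.51 -0.07] w 0.0089 q [ 0.06  0.14 -0.43 -0.   -0.99 -1.71]
```

View pics/b9.png

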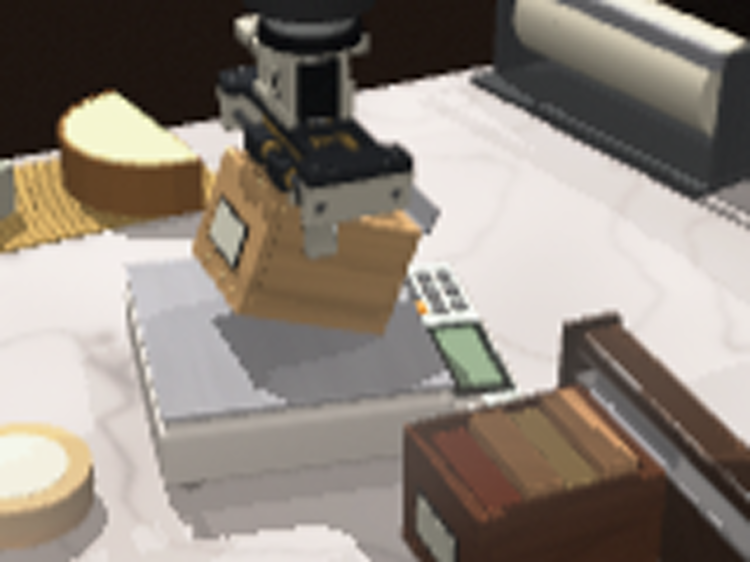

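View pics/b9w.png

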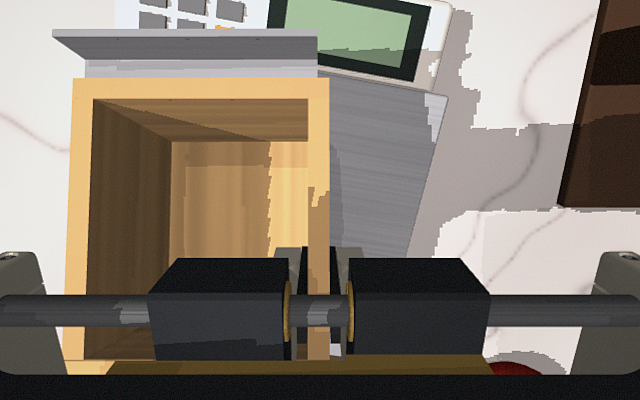

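Call:
apply_moves(deltas="0 0.28 0.16 0; 0 0.27 0.16 0; 0 0.27 0.17 0; 0 0.26 0.17 0; 0 0.26 0.18 0; 0 0.26 0.19 0; 0 0.25 0.2 0; 0 0.24 0.2 0; 0 0 0 0")

```text
t: 29.32
eef_pos: [0.5067, -0.1643, 0.1488]
ee_rot: [3.142, 0.0, 1.496]
force: [1.0, -0.5, -2.4]
width: 0.0089
```

```bash
python3 d.py;python3 snap.py c1 230,120,160,120
```

```text
t 29.32 [ 0.5067 -0.1643  0.1488] [3.1416 0.     1.4957] F [ 1.  -0.5 -2.4] M [ 0.01 -0.04 -0.  ] w 0.0089 q [ 0.05  0.19 -0.41  0.   -0.97 -1.7 ]
```

View pics/c1.png

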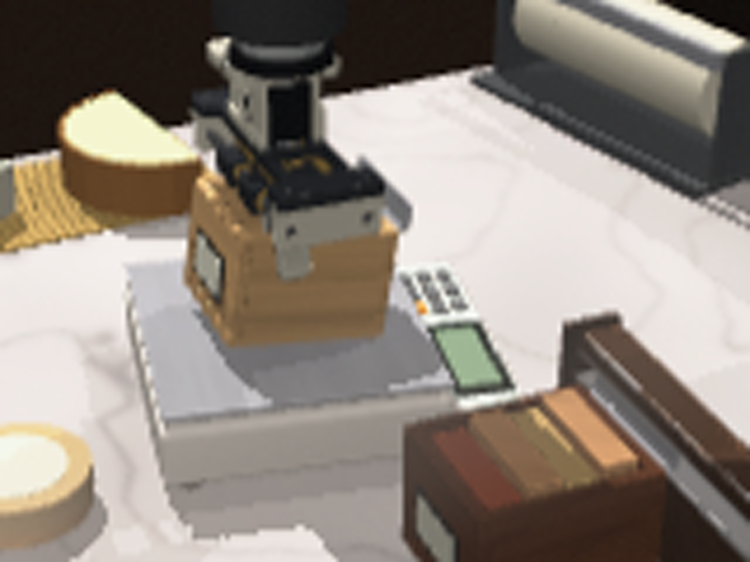

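Call:
apply_moves(deltas="0 0.24 0.21 0; 0 0.23 0.22 0; 0 0.23 0.22 0; 0 0.22 0.22 0; 0 0.16 0.17 0; 0 0.12 0.13 0; 0 0.08 0.1 0; 0 0 0 0")

```text
t: 30.42
eef_pos: [0.5193, -0.1652, 0.1364]
ee_rot: [3.141, -0.0, 1.496]
force: [-0.2, 0.5, -0.6]
width: 0.0089
```

```bash
python3 d.py;python3 snap.py c2 230,120,160,120
```

```text
t 30.43 [ 0.5193 -0.1652  0.1364] [ 3.1415e+00 -1.0000e-04  1.4956e+00] F [-0.2  0.5 -0.6] M [ 0.45  0.15 -0.02] w 0.0089 q [ 0.05  0.22 -0.4  -0.   -0.95 -1.7 ]
```

View pics/c2.png

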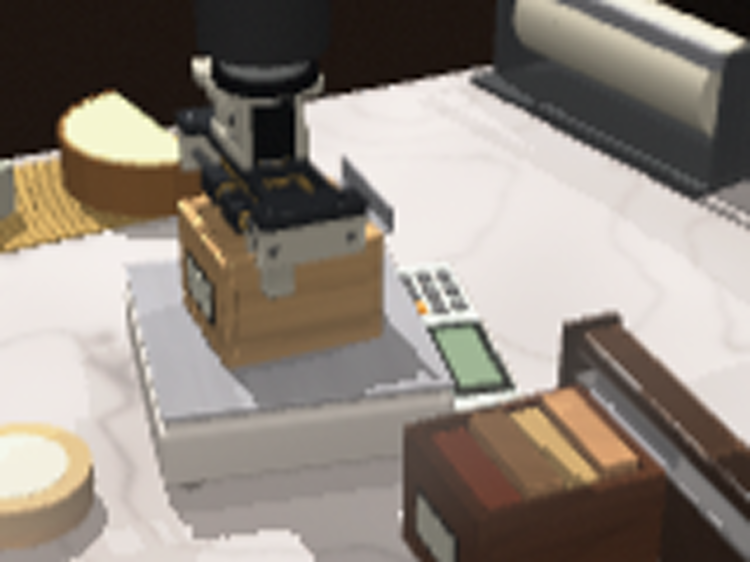

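View pics/c2w.png

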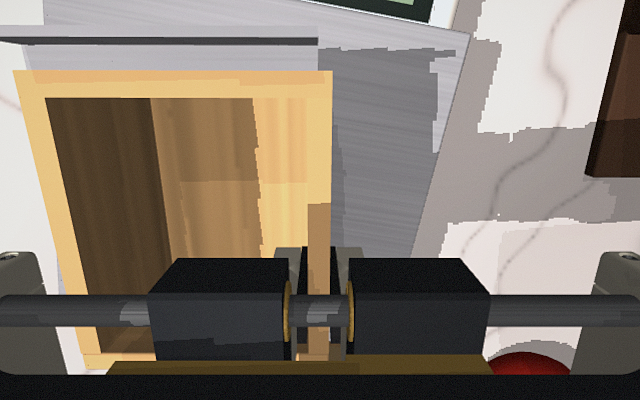

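Call:
apply_moves(deltas="0 0.08 0.08 0; 0 0.07 0.08 0; 0 0.05 0.08 0; 0 0 0.05 0; 0 0 0 0; 0 0 0 0")

```text
t: 31.28
eef_pos: [0.5214, -0.1654, 0.1338]
ee_rot: [3.141, 0.0, 1.496]
force: [-2.9, 2.8, 5.3]
width: 0.0091
```

```bash
python3 d.py;python3 snap.py c3 230,120,160,120
```

```text
t 31.27 [ 0.5214 -0.1654  0.1338] [3.141  0.     1.4958] F [-2.9  2.8  5.3] M [ 0.95  0.84 -0.08] w 0.0091 q [ 0.05  0.23 -0.4   0.   -0.94 -1.7 ]
```

View pics/c3.png

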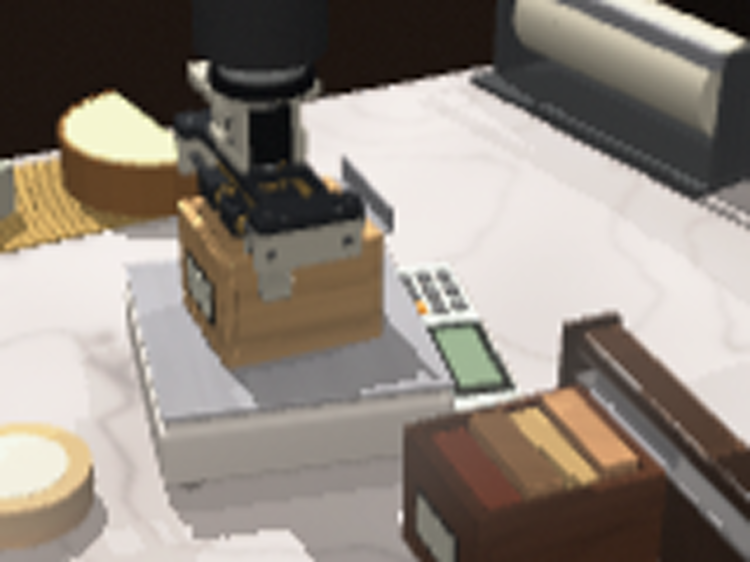

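Call:
apply_moves(deltas="0 0 -0.1 0; 0 0 -0.05 0; 0 0 0 0")

```text
t: 31.75
eef_pos: [0.521, -0.1655, 0.1345]
ee_rot: [-3.141, 0.0, 1.495]
force: [-0.6, -0.1, -2.0]
width: 0.009
```

Call:
apply_moves(deltas="0 0 0 0; 0 0 0 0; 0 0 0 0; 0 0 0 0", gripper=0)

```text
t: 32.25
eef_pos: [0.5213, -0.1654, 0.135]
ee_rot: [3.141, 0.0, 1.496]
force: [-1.0, -0.4, -0.4]
width: 0.0416
```

```bash
python3 d.py;python3 snap.py c4 230,120,160,120
```

```text
t 32.25 [ 0.5213 -0.1654  0.135 ] [3.1414 0.     1.4956] F [-1.  -0.4 -0.4] M [ 0.    0.02 -0.03] w 0.0416 q [ 0.05  0.23 -0.4   0.   -0.94 -1.7 ]
```

View pics/c4w.png

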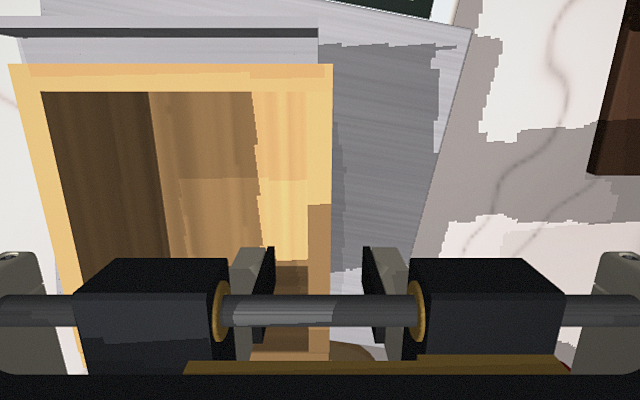

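Released, fingers clear of the wall on both sides. Retreat straight up, then look.

Call:
apply_moves(deltas="0 0 -1 0; 0 0 -2 0; 0 0 -3 0; 0 0 -4 0; 0 0 -4 0; 0 0 -4 0; 0 0 -2 0; 4 0 0 0; 4 0 0 0; 0 0 0 0")

```text
t: 33.6
eef_pos: [0.5273, -0.0838, 0.3358]
ee_rot: [3.141, -0.0, 1.498]
force: [-0.2, 0.1, -0.0]
width: 0.0441
```

```bash
python3 d.py;python3 snap.py c5 200,120,240,192
```

```text
t 33.6 [ 0.5273 -0.0838  0.3358] [ 3.1405e+00 -5.0000e-04  1.4983e+00] F [-0.2  0.1 -0. ] M [-0.05  0.02  0.03] w 0.0441 q [ 0.21  0.07 -0.11 -0.   -1.39 -1.85]
```

View pics/c5.png

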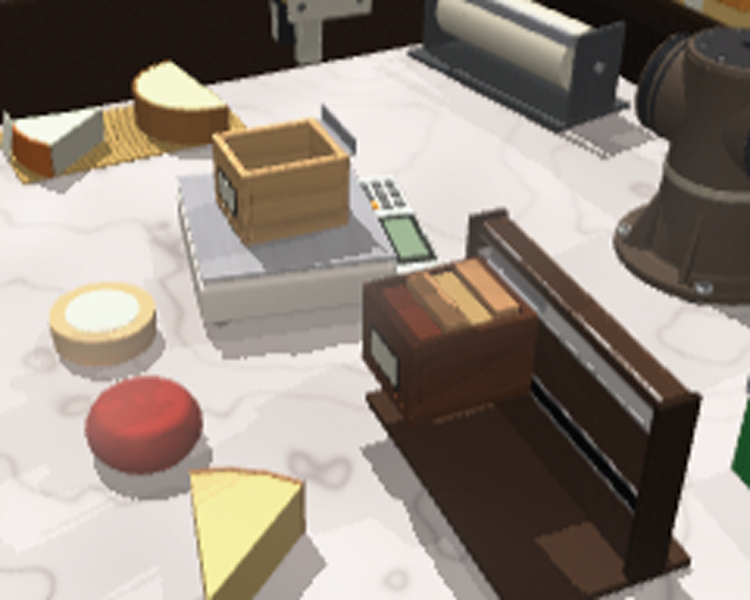

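View pics/c5w.png

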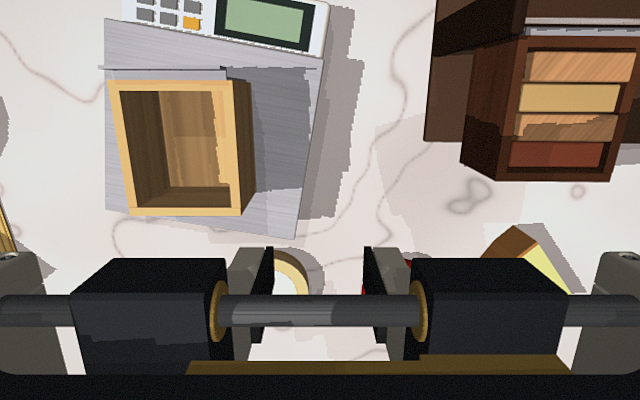

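```bash
python3 - <<'E'
from station import viewer
from h import *
W=viewer.grab_frame("wrist");S=viewer.grab_frame("scene");Z=.165
o=(W,[[.065,.055,Z],[.065,-.055,Z],[-.062,-.055,Z],[-.062,.055,Z]],[[241,214],[130,215],[108.5,83],[233.5,81]])
s1=(S,[[.065,.055,Z],[.065,-.055,Z],[-.062,.055,Z],[.065,.055,.075]],unz([[245,176],[212,132],[351,155],[246,240]],3.125,(200,120)))
for q in([o],[s1],[o,s1]):print('bin',*fit(q,[.49,-.21,-.07]))
p=(W,[[.11,.12,.075],[.11,-.12,.075],[-.11,-.12,.075],[-.11,.12,.075]],[[295,239],[105.5,209],[105.5,18],[323,58]])
print('pan',*fit([p],[.49,-.21,-.24]))
for n,im in(('scene','scene0'),):
  for q in["full_bin","wedge","cheese_box","red_cheese"]:
    print(q,[(round(d['conf'],2),d['extent']) for d in viewer.silhouettes(n,q)][:1])
E
```

```text
bin [ 0.48946758 -0.21344917 -0.08247699] [[ 0.5  2.5]
 [ 0.2  0.6]
 [-0.3 -3.3]
 [-0.3 -0.2]]
bin [ 0.48570491 -0.2178514  -0.07291228] [[-0.4 -0.6]
 [ 0.3  0.1]
 [-0.3 -0.3]
 [ 0.3  1.2]]
bin [ 0.4892199  -0.2134229  -0.08205061] [[ 0.5  2.3]
 [ 0.2  0.4]
 [-0.4 -3.6]
 [-0.3 -0.5]
 [-1.   0.1]
 [-0.   0.7]
 [-0.6  0.5]
 [-0.3  2. ]]
pan [ 0.49040777 -0.21288495 -0.24277652] [[ 0.   0.5]
 [ 0.   0.7]
 [-2.3 -0.7]
 [ 1.8 -0. ]]
full_bin [(0.61, [315.0, 201.7, 60.7, 55.5])]
wedge [(0.74, [260.2, 269.8, 32.2, 56.0])]
cheese_box [(0.73, [317.5, 190.0, 106.7, 128.6])]
red_cheese [(0.88, [228.2, 242.1, 33.7, 32.2])]
```

```bash
python3 - <<'E'
from station import job
print(job.job_done())
E
```

```text
the job is handed in; nothing more can be done
None
```

The empty bin is off the stand and standing upright in the middle of the scale's pan, released. I handed the job in at about 34 s of the 62 s allowed.

**How it was done**
- **Grip:** the moves cannot tilt the tool, so I did not grip the front rim. I took the bin by its left side wall, with the jaws across the width, so it could pivot between the pads.
- **Take-down:** I tilted it front up to about 31–33 degrees with the hook in the groove. I then drew it forward and down along the tongue's line, raised it and carried it over the full bin to the scale.
- **Set-down:** I put the rear edge on the pan first, rolled the bin level under a light grip, then opened the fingers and backed off upwards.

**Last checks**
- **Position:** the wrist camera puts the bin about 1 mm from the pan's centre and the scene camera about 7 mm, against the 40 mm allowed. The wrist fit left errors of up to 3 pixels.
- **Upright:** the bin looked flat on the pan in the pictures. I did not measure its angle separately after letting go.
- **Forces:** the readings between moves put contact at about 3 N on the stand and 8 to 9 N on the pan. Brief peaks between readings would not show.
- **Bystanders:** the full bin and wedge were found within a few pixels of their starting places. I did not compare the red cheese by number, since the scene camera had no starting reading, but it looked unmoved.
- **A check that disagreed:** the final search for the cheese box returned a region over the stand instead. In the picture the box is within a pixel or so of where it started.
- **Tilt:** the two cameras differed by about 4 degrees while the bin was tilted (31 against 35). Both are above what the hook needs.

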